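# Load the reagent pack, then gather the sample cups in the tote's corner

### The job

Get the analyser's next run ready: stand the white-and-green reagent pack upright inside the open drawer of the reagent unit, let go and push the drawer fully shut. Then lift the sample tote by its handle bar, a few centimetres clear of everything, and tilt it so that all four loose sample cups slide together into the corner marked orange, ready to be loaded. Finish while still holding the tote up, still and tilted like that, with all the cups in that corner; do not put it down, and leave the wash bottle, tube rack and beaker alone.

Things in the scene. Friction and masses are not known exactly. Their poses are not given: they have to be found in the camera images.
- unit: Reagent unit: low white fixed housing, 240 deep (its x) x 200 wide (its y) x 120 high, with one blue-fronted drawer in its front, which faces its own -x. Origin: centre of its underside, on the bench. Its position and yaw vary from start to start.
- unit_drawer0 (a joint): Opening of the unit's drawer in m: 0 fully shut, growing as it slides out along the unit's -x; starts at 0.12 to 0.15, stop at about 0.165. It slides with about 1 N of friction and stays where it is left.
- drawer_floor (a point): Centre of the drawer's inner floor (moves with the drawer; axes as the unit's: x into the unit, y across). Floor 22 above the bench; the inside is 195 long (x) x 158 wide (y); side walls 6 thick, their tops 76 above that floor. The outer face of the drawer's front panel is 118.5 from this point towards -x, its top edge 85 above this floor (107 above the bench). When open by q, the part of the inside not roofed by the housing is the q - 6 mm next to the front panel.
- unit_drawer0_handle (a point): Middle of the drawer's steel bar handle: a round bar 11 in diameter and about 110 long across the drawer, level, 35 in front of the front panel, 82 above the bench. Moves with the drawer; axes as the unit's. It can be pushed from its -x side to shut the drawer.
- pack: Reagent pack: upright white block with a green band, 70 (x) x 36 (y) x 62 high, with two black screw caps of 22 diameter standing 10 above its top on the long middle line. 0.22 kg nominal (0.15 to 0.3). Origin: centre of its underside.
- tote: Grey open-topped tote, 190 (x) x 170 (y) outside, walls and floor 4 thick, rim 50 high, with a fixed blue handle: two 30 wide posts on the middle of the short sides carry a flat bar over the middle of the tote. About 0.32 kg, starts standing level on the bench, its yaw anywhere within 92 degrees either way of the world axes. Origin: centre of its underside; z up. The orange marked corner is at its +x +y.
- tote_handle (a point): Centre of the tote's handle bar, 113 above the tote's underside, on its middle. The bar runs along the tote's x, 178 clear between the posts, 14 thick (y) and 22 high (z); axes as the tote's. Nothing stands under it but the tote's floor, over 90 below.
- tote_corner (a point): The marked corner: the point where the two walls and the floor meet inside the tote, 91 along its x and 81 along its y from the middle, 4 above its underside. Outside of the corner and a floor patch are orange.
- cup0: Loose capped sample cup with a red cap, 22 in diameter, 17 high, 12 g, standing in the tote at the start. Its smooth plastic slides with a friction of about 0.18 to 0.25: with the tote tilted 32 to 40 degrees straight towards the corner it slides down and along the walls into the corner within two seconds; at less than about 25 degrees it may stick. Origin: centre of its underside.
- cup1: Loose capped sample cup with a red cap, 22 in diameter, 17 high, 12 g, standing in the tote at the start. Its smooth plastic slides with a friction of about 0.18 to 0.25: with the tote tilted 32 to 40 degrees straight towards the corner it slides down and along the walls into the corner within two seconds; at less than about 25 degrees it may stick. Origin: centre of its underside.
- cup2: Loose capped sample cup with a red cap, 22 in diameter, 17 high, 12 g, standing in the tote at the start. Its smooth plastic slides with a friction of about 0.18 to 0.25: with the tote tilted 32 to 40 degrees straight towards the corner it slides down and along the walls into the corner within two seconds; at less than about 25 degrees it may stick. Origin: centre of its underside.
- cup3: Loose capped sample cup with a red cap, 22 in diameter, 17 high, 12 g, standing in the tote at the start. Its smooth plastic slides with a friction of about 0.18 to 0.25: with the tote tilted 32 to 40 degrees straight towards the corner it slides down and along the walls into the corner within two seconds; at less than about 25 degrees it may stick. Origin: centre of its underside.
- wash_bottle: Bystander: white wash bottle with orange band and red cap, 66 in diameter, 150 high. Origin: centre of its underside.
- tube_rack: Bystander: pale blue rack with capped tubes, 130 (x) x 50 (y) x 80 high. Origin: centre of its underside.
- beaker: Bystander: open glass beaker, 66 in diameter, 85 high. Origin: centre of its underside.

How it is judged:
On the way, in this order (a step that is already met when the one before it is completed fails the run):
1. the reagent pack stands upright in the drawer, released (x of pack in the frame of drawer_floor between -0.085 and 0.085 m and y of pack in the frame of drawer_floor between -0.085 and 0.085 m and z of pack in the frame of drawer_floor between -0.006 and 0.015 m and angle between pack's own z axis and vertical below 0.2 rad and contact force between the fingers and pack below 0.1 N), for 0.2 s.
2. the drawer is fully shut with the pack in it (x of pack in the frame of drawer_floor between -0.085 and 0.085 m and y of pack in the frame of drawer_floor between -0.085 and 0.085 m and z of pack in the frame of drawer_floor between -0.006 and 0.015 m and angle between pack's own z axis and vertical below 0.2 rad and value of joint unit_drawer0 below 0.006 m), for 0.2 s.
3. the tote is held up and tilted with all four cups in the marked corner (distance between each of cup0, cup1, cup2, cup3 and tote_corner below 0.09 m and angle between tote's own z axis and vertical above 0.2 rad and height (world z) of tote_corner above 0.025 m and height (world z) of tote above 0.05 m and contact force between the fingers and tote above 1 N and contact force between tote and unit below 0.05 N and contact force between tote and wash_bottle below 0.05 N and contact force between tote and tube_rack below 0.05 N and contact force between tote and beaker below 0.05 N), for 0.2 s.
At the end, for the whole second after the job is handed in: Pack upright (0.2 rad) in the drawer, shut to 6 mm; the fingers hold the tote still, tilted over 0.2 rad, its origin 50 mm and marked corner 25 mm or more above the bench, touching neither unit nor bystanders; all four cups within 90 mm of the marked corner (all of step 2 and all of step 3 and linear speed of each of cup0, cup1, cup2, cup3, tote below 0.03 m/s); the arm keeps its last pose, push and grip.
It fails at once if the wash bottle is moved by more than 30 mm or tipped (distance of wash_bottle from where it was at the start of the episode above 0.03 m or angle between wash_bottle's own z axis and vertical above 0.3 rad).
It fails at once if the tube rack is moved by more than 30 mm or tipped (distance of tube_rack from where it was at the start of the episode above 0.03 m or angle between tube_rack's own z axis and vertical above 0.3 rad).
It fails at once if the beaker is moved by more than 30 mm or tipped (distance of beaker from where it was at the start of the episode above 0.03 m or angle between beaker's own z axis and vertical above 0.3 rad).
It fails at once if a cup falls out of the tote (distance between any of cup0, cup1, cup2, cup3 and tote above 0.17 m).
It also fails if it takes over 62 s, if anything falls off the work surface, if the arm or the gripper's body presses on something with over 40 N, if the wrist force passes 120 N, or if a joint passes its speed limit or range.

### The arm

A 6-joint arm with a two-finger parallel gripper is mounted at the origin on the work surface. World frame = base frame: x ahead of the robot, y to its left, z up, the work surface at z = 0. Lengths are in m, angles in rad, forces in N, time in s.
With the tool pointing down it reaches from about 0.3 to 0.875 m from the base axis. Payload 4.2 kg.
Tool frame: the origin (TCP) lies at the very end of the fingers, on their centre line; the grasp point (between the pads) lies 19 mm behind it; z points along the fingers, y is the direction in which the jaws open and shut (so a half turn about z gives the same grasp; the last joint's range is limited). The gripper opens to 85 mm and grips with 20 to 120 N. Pads are 22 mm wide; open, the fingers measure 114 mm over their backs; the gripper's body (76 mm by 85 mm) begins 54 mm behind the grasp point. The pads swing forward as they close: fully open they stand 13 mm farther back than shut.
Start: joints at [-1.329, 0.32, 1.565, -0, 1.257, -0.02], TCP at [0.149, -0.555, 0.231] pointing down, gripper open.
Joint ranges: [-3.11, 3.11], [-0.84, 2.01], [0.21, 2.61], [-1.34, 4.49], [0.05, 2.63], [-2.56, 2.56]. Speed limits (rad/s): [2.57, 2.57, 3.14, 3.14, 3.14, 3.14].

### API

Orientations are given as a unit quaternion [w, x, y, z].
In Python, from cell import readout, cams, order, spotter gives the robot as it stands.
- The arm moves only by the tool send_rows, never from a script. Its argument "plan" is a list of rows, each an object of numbers: "x", "y", "z": the shift along the tool's x, y, z in units of 0.5 m (1.0 is 0.5 m); "twist": the turn about the tool's z in units of 30 degrees (1.0 is 30 degrees); "hand": the opening, from -1 (shut) to 1 (fully open), so that 0 is half open. A call has 1 to 20 rows; each row is the pose to reach, as a shift and turn from the pose measured when the call began, along the tool's axes at that moment; what a row does not reach only later rows make up. A row lasts 1/12 s, in which the tool goes at most 41.7 mm and 7.16 degrees, less where a joint would pass 70% of its speed; a pose out of reach is approached as far as the arm can. A call with a number of a shift or a turn outside -1 to 1 is refused whole. A call with a gripper value outside its range is refused whole. The fingers move at their own pace and stop on an object; "squeeze" is the grip in N (left out, the last holds). Time passes only in rows, so rows that repeat a pose let the fingers close. It gives the time, the measured TCP pose, the force and the opening at its end, in the units of the state.
- readout.state(): the state, without advancing time (a new reading comes with each control period).
- cams.snapshot(name): name is "scene" or "top"; returns the picture (384x512x3 uint8, blue, green, red); there is no depth.
- cams.camera_params(name): a dict with "fx", "fy", "cx", "cy" (pixels), "pose" (4x4, takes a point from camera to world coordinates). Camera axes: x right, y up, looking along -z (the intrinsics and any distortion apply to the point x, -y, -z); pixel columns grow to the right and rows downward; lengths in m; the calibration is good to about 2 mm. A picture is of the moment at which its call begins. camera_params takes no time and is no camera call.
- order.sign_off(): hands the job in, once; it reports no verdict.
Trained networks look in the newest picture that a camera, given by its name, has taken for a name from the list of things; names that differ only in an ending like _2 or _b are one class to them, and where a whole thing is asked for, a point or a joint stands for the part that bears it (a point fixed in the world has none). Each returns a list of dicts, best first, with "p" (0 to 1); they miss things now and then, are a little off and sometimes report something else, mostly with a low value. They report only what shows in the picture. A call takes as long as a camera call.
- spotter.boxes_of(camera, label): "rect" ([left, top, right, bottom] in pixels, round what is visible of it).
- spotter.masks_of(camera, label): "mask" (384x512 bool, what is visible of it) and "rect" ([left, top, right, bottom] in pixels, round what is visible of it).
- spotter.pinpoint(camera, label): "point" ([row, column] in pixels: a listed point, or the origin of a listed thing).
The state is a dict: "t": time; "joint_positions": joint angles; "qvel": joint speeds; "effort": joint torques, N m; "tcp_pos": TCP position; "ee_rot": TCP orientation; "contact_force": force on the tool from outside, world axes, zero at the start; "torque": the same for the moment, N m; "opening": finger opening in m.
Only numpy, scipy, OpenCV 4.12 (cv2) and the standard library are available. Lean on these libraries where they do the work, as an engineer would, in place of code of your own. Each camera call takes 0.05 s, during which the arm holds its last target.

## Working session

There is one attempt and no reset: what is moved stays moved. The work goes in short steps, Python scripts to look and compute and a tool call to move; the robot and the scene stay as the last step left them, time stands still between calls to the robot, and variables do not carry over. Pictures are saved under pics/ and viewed, and the job is handed in when it is done.

Besides the shell and the picture viewer there is one more tool, called after ">>>" as name([rows], argument=value, ...), one row to a line, values as JSON. send_rows: Moves the arm, as the interface text tells. Its arguments: {"type":"object","properties":{"plan":{"type":"array"},"squeeze":{"type":"number"}},"required":["plan"]}

```bash
ls; mkdir -p pics; python3 - <<'E'
from cell import readout,cams
import cv2
print(readout.state())
for n in("scene","top"):
    cv2.imwrite(f"pics/{n}0.png",cams.snapshot(n)); print(n,cams.camera_params(n))
E
```

```text
pics
{'t': 0.0, 'joint_positions': array([-1.32900412e+00,  3.20292666e-01,  1.56569543e+00, -1.45052335e-05,
        1.25740778e+00, -1.99663029e-02]), 'qvel': array([-1.57356573e-04,  6.49649540e-04,  2.12797737e-04,  9.04595060e-05,
       -7.15760736e-04, -1.40056495e-03]), 'effort': array([-2.17879147e-03, -4.15534043e+01, -2.34167361e+01, -2.85088199e-04,
        8.19487497e-03, -1.13791163e-06]), 'tcp_pos': array([ 0.14869642, -0.55493476,  0.23047546]), 'ee_rot': array([-8.95305142e-04,  9.91446833e-01,  1.30508099e-01, -1.06650139e-04]), 'contact_force': array([-0.25346923, -0.64928561, -0.27235656]), 'torque': array([ 0.03502254, -0.00730102, -0.01166389]), 'opening': 0.08554971357207589}
scene {'fx': 406.60558418459357, 'fy': 406.60558418459357, 'cx': 253.41115910378412, 'cy': 188.02042351746024, 'pose': array([[ 0.62547808, -0.45713755,  0.63229932,  1.32789642],
       [ 0.77998911,  0.34572369, -0.5216245 , -0.6174181 ],
       [ 0.01985329,  0.81945127,  0.5728049 ,  0.74140859],
       [ 0.        ,  0.        ,  0.        ,  1.        ]])}
top {'fx': 365.1254072056207, 'fy': 365.1254072056207, 'cx': 254.1561948204424, 'cy': 188.4180736308269, 'pose': array([[ 0.08817053,  0.97452879, -0.20620282,  0.35310562],
       [-0.99609628,  0.08714521, -0.01406783, -0.00873706],
       [ 0.00426008,  0.20663823,  0.97840814,  1.13303272],
       [ 0.        ,  0.        ,  0.        ,  1.        ]])}
```

View pics/scene0.png

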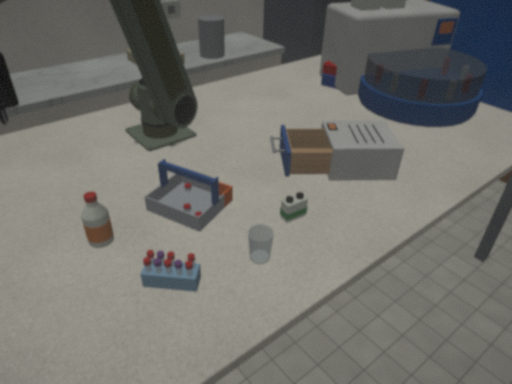

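View pics/top0.png

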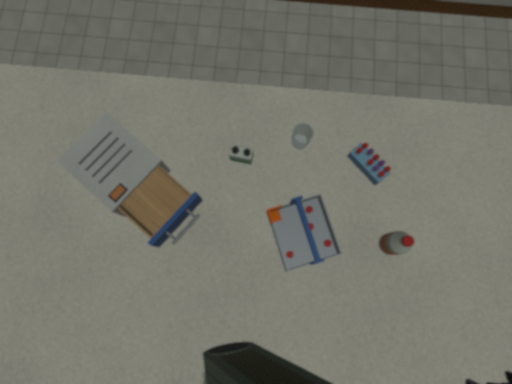

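The top view shows the unit (~115,165) with its drawer open toward (190,215), the pack at (241,153), the tote at (303,232) with its orange corner at (274,214), the beaker at (302,135), the rack at (370,162) and the bottle at (398,243). I'll localise these next.

```bash
cat > h.py <<'E'
import numpy as np
from cell import readout,cams,spotter
P={n:cams.camera_params(n) for n in("scene","top")}
def ray(n,r,c):
    p=P[n];d=np.array([(c-p['cx'])/p['fx'],-(r-p['cy'])/p['fy'],-1.]);T=np.array(p['pose'])
    d=T[:3,:3]@d;return T[:3,3],d/np.linalg.norm(d)
def onz(n,r,c,z):
    o,d=ray(n,r,c);return o+d*(z-o[2])/d[2]
def tri(rc):
    A=np.zeros((3,3));b=np.zeros(3)
    for n,(r,c) in rc.items():
        o,d=ray(n,r,c);M=np.eye(3)-np.outer(d,d);A+=M;b+=M@o
    x=np.linalg.solve(A,b);res=[np.linalg.norm(np.cross(x-ray(n,*q)[0],ray(n,*q)[1])) for n,q in rc.items()]
    return x,max(res)
def proj(n,X):
    T=np.array(P[n]['pose']);q=(np.atleast_2d(X)-T[:3,3])@T[:3,:3]
    return np.c_[P[n]['cx']-P[n]['fx']*q[:,0]/q[:,2], P[n]['cy']+P[n]['fy']*q[:,1]/q[:,2]]
E
python3 - <<'E'
from h import *
np.set_printoptions(precision=4,suppress=True)
cams.snapshot("scene");cams.snapshot("top")
for l in["unit","drawer_floor","unit_drawer0_handle","pack","tote","tote_handle","tote_corner","wash_bottle","tube_rack","beaker"]:
    d={}
    for n in("scene","top"):
        q=spotter.pinpoint(n,l)
        if q: d[n]=q[0]['point'];print(l,n,np.round(q[0]['point'],1),round(q[0]['p'],2),len(q))
    if len(d)==2: print("   ",*tri(d))
print(readout.state()['t'])
E
```

```text
unit scene [163.9 349.1] 0.92 1
unit top [171.3 127.2] 0.67 1
    [0.6067 0.4102 0.0092] 0.0038507597714201986
drawer_floor scene [156.4 317.4] 0.71 1
drawer_floor top [195.7 150. ] 0.95 2
    [0.5329 0.3214 0.0348] 0.0010693153959343597
unit_drawer0_handle scene [144.8 270.6] 0.56 1
unit_drawer0_handle top [227.3 188.4] 0.63 2
    [0.4431 0.1832 0.0857] 0.0008786301955374107
pack scene [216.1 294.8] 0.7 1
pack top [155.5 242.5] 0.87 1
    [0.697  0.0566 0.0057] 0.002826091316192724
tote scene [206.6 188.9] 0.71 1
tote top [231.8 301.4] 0.98 1
    [ 0.4674 -0.1524 -0.0024] 0.002122984108708505
tote_handle scene [170.8 186.8] 0.59 1
tote_handle top [229.9 303.9] 0.66 1
    [ 0.4607 -0.1445  0.1177] 0.0027854508942681206
tote_corner scene [198.8 231.4] 0.92 2
tote_corner top [207.6 268.7] 0.83 1
    [ 0.5316 -0.0437  0.0158] 0.001003627732838456
wash_bottle scene [238.3 102.1] 0.76 1
wash_bottle top [243.4 390.7] 0.57 1
    [ 0.4577 -0.4185  0.0106] 0.00420191465950258
tube_rack scene [283.9 173.5] 0.64 1
tube_rack top [166.4 365.9] 0.87 1
    [ 0.6989 -0.3424 -0.0043] 0.0033472486030133603
beaker scene [255.6 259.4] 0.7 2
beaker top [138.1 297.1] 0.85 1
    [ 0.7651 -0.121   0.0092] 0.005490999074857728
1.2
```

```bash
python3 - <<'E'
import cv2
a=cv2.imread("pics/top0.png")
def crop(im,x0,y0,x1,y1,s,f):
    c=cv2.resize(im[y0:y1,x0:x1],None,fx=s,fy=s,interpolation=cv2.INTER_CUBIC)
    c=cv2.convertScaleAbs(c,alpha=1.5)
    for x in range((x0+9)//10*10,x1,10): cv2.line(c,((x-x0)*s,0),((x-x0)*s,4 if x%50 else 12),(0,255,255),1); x%50 or cv2.putText(c,str(x),((x-x0)*s,24),0,.4,(0,255,255),1)
    for y in range((y0+9)//10*10,y1,10): cv2.line(c,(0,(y-y0)*s),(4 if y%50 else 12,(y-y0)*s),(0,255,255),1); y%50 or cv2.putText(c,str(y),(14,(y-y0)*s),0,.4,(0,255,255),1)
    cv2.imwrite(f,c)
crop(a,55,105,215,255,5-1,"pics/c1.png")
crop(a,215,130,355,280,4,"pics/c2.png")
s=cv2.imread("pics/scene0.png")
crop(s,260,110,410,230,5,"pics/c3.png")
E
```

```text
(no output)
```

View pics/c1.png

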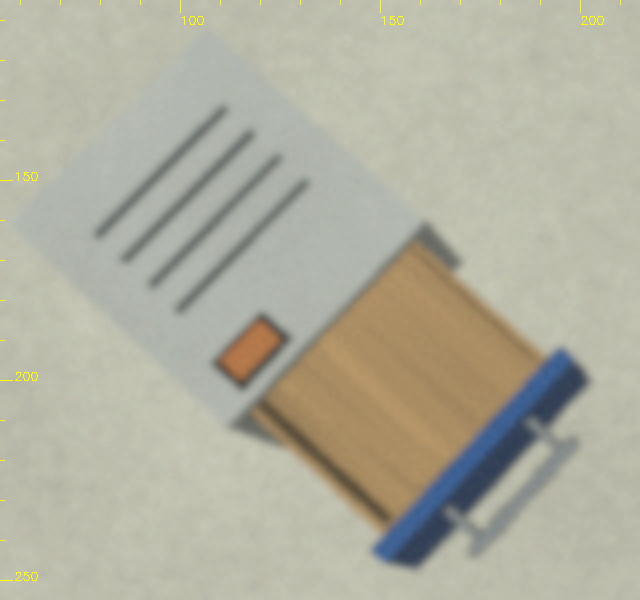

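View pics/c2.png

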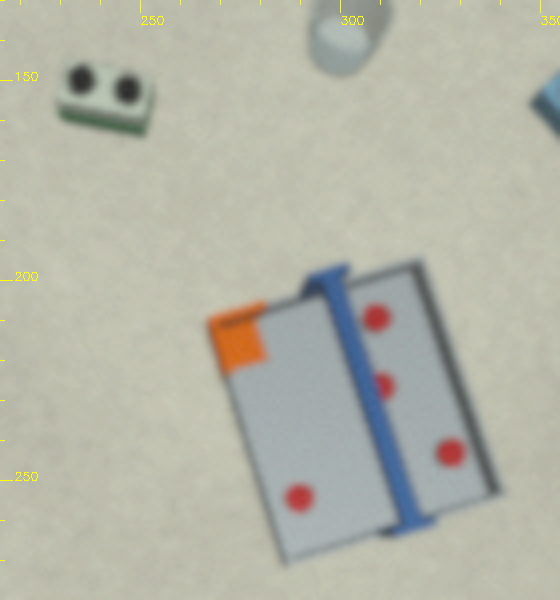

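View pics/c3.png

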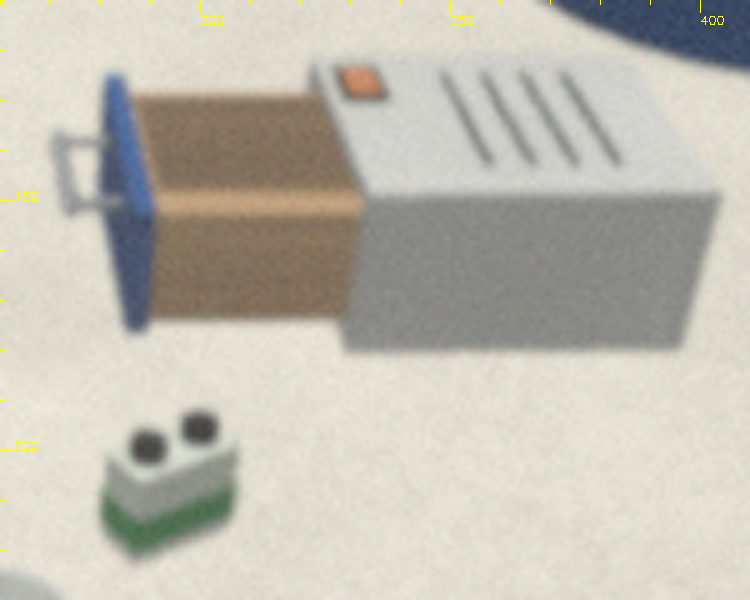

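```bash
python3 - <<'E'
from h import *
np.set_printoptions(precision=4,suppress=True)
U=[onz("top",r,c,.12)[:2] for c,r in [(106,112.5),(161,161),(112.5,211.5),(58.5,161)]]
print("unit corners",np.array(U), "c",np.mean(U,0))
ax=(U[0]+U[3]-U[1]-U[2]); print("unit x yaw",np.arctan2(ax[1],ax[0]),"len",np.linalg.norm(ax)/2); ay=U[2]+U[3]-U[0]-U[1];print("y",np.arctan2(ay[1],ay[0])-np.pi/2,np.linalg.norm(ay)/2)
H=[onz("top",r,c,.082)[:2] for c,r in[(175,243),(198,216)]];d=H[0]-H[1];print("handle",H,np.mean(H,0),np.arctan2(d[1],d[0])-np.pi/2,np.linalg.norm(d))
F=[onz("top",r,c,.107)[:2] for c,r in[(149.5,243.5),(196,192)]];d=F[0]-F[1];print("front",np.mean(F,0),np.arctan2(d[1],d[0])-np.pi/2,np.linalg.norm(d))
C=[onz("top",r,c,.072)[:2] for c,r in[(235,149.8),(247,152.3)]];d=C[0]-C[1];print("caps",C,np.mean(C,0),np.arctan2(d[1],d[0]))
C=[onz("scene",r,c,.072)[:2] for c,r in[(289.7,199.5),(300,195.5)]];d=C[1]-C[0];print("caps",C,np.mean(C,0),np.arctan2(d[1],d[0]))
R=[onz("top",r,c,.05)[:2] for c,r in[(267,210),(319,196),(339,253.5),(286,271)]];print("tote",np.array(R),np.mean(R,0))
d=R[0]-R[3]+R[1]-R[2];print(np.arctan2(d[1],d[0]),np.linalg.norm(d)/2);d=R[0]-R[1]+R[3]-R[2];print(np.arctan2(d[1],d[0])-np.pi/2,np.linalg.norm(d)/2)
B=[onz("top",r,c,.124)[:2] for c,r in[(297,200),(318,262)]];d=B[0]-B[1];print("bar",np.mean(B,0),np.arctan2(d[1],d[0]),np.linalg.norm(d))
for l in ["pack","tote"]:
  pass
E
```

```text
unit corners [[0.7564 0.463 ]
 [0.6231 0.28  ]
 [0.4657 0.3942]
 [0.5968 0.5731]] c [0.6105 0.4276]
unit x yaw 0.9399558123494549 len 0.22407945238042518
y 0.9547987227635537 0.19416981699938057
handle [array([0.3962, 0.217 ]), array([0.4789, 0.1611])] [0.4375 0.189 ] 0.9758173016713485 0.0998467211224596
front [0.4658 0.2265] 0.9539268334071025 0.19190128347393465
caps [array([0.691, 0.075]), array([0.6863, 0.038 ])] [0.6886 0.0565] 1.4463996234418661
caps [array([0.693 , 0.0377]), array([0.6966, 0.0737])] [0.6948 0.0557] 1.4689325351800433
tote [[ 0.519  -0.0373]
 [ 0.5755 -0.1903]
 [ 0.4097 -0.2575]
 [ 0.3462 -0.1065]] [ 0.4626 -0.1479]
0.3828313478439914 0.18249732574804475
0.3759135428206628 0.16339804277310566
bar [ 0.4607 -0.1508] 0.38853123480502544 0.17860804235114397
```

```bash
python3 - <<'E'
from h import *
from scipy.optimize import least_squares
np.set_printoptions(precision=4,suppress=True)
# unit local pts -> picks (col,row)
obs=[("top",(.12,-.1,.12),(106,112.5)),("top",(-.12,-.1,.12),(161,161)),("top",(-.12,.1,.12),(112.5,211.5)),("top",(.12,.1,.12),(58.5,161)),
("scene",(-.12,.1,.12),(322,122)),("scene",(.12,.1,.12),(386,120)),("scene",(.12,-.1,.12),(404,148.5)),("scene",(-.12,-.1,.12),(333,149)),
("scene",(-.12,-.1,0),(329,180)),("scene",(.12,-.1,0),(396,180))]
def tf(p,X): c,s=np.cos(p[2]),np.sin(p[2]);X=np.array(X);return np.array([p[0]+c*X[0]-s*X[1],p[1]+s*X[0]+c*X[1],X[2]])
f=lambda p:np.concatenate([proj(n,tf(p,X))[0]-uv for n,X,uv in obs])
r=least_squares(f,[.61,.42,.95],loss='soft_l1');print(r.x);print(f(r.x).reshape(-1,2))
p=r.x
# drawer handle centre -> q
for n,rc in [("top",(229.5,186.5)),("scene",(143.8,270.5))]:
    X=onz(n,*rc,.082);d=X[:2]-p[:2];c,s=np.cos(p[2]),np.sin(p[2]);print(n,"handle in unit",c*d[0]+s*d[1],-s*d[0]+c*d[1])
# tote
ob2=[("top",(.095,.085,.05),(267,210)),("top",(.095,-.085,.05),(319,196)),("top",(-.095,-.085,.05),(339,253.5)),("top",(-.095,.085,.05),(286,271)),("top",(.095,0,.124),(296,199)),("top",(-.095,0,.124),(318.5,262))]
g=lambda p:np.concatenate([proj(n,tf(p,X))[0]-uv for n,X,uv in ob2])
r=least_squares(g,[.46,-.15,.38]);print("tote",r.x);print(g(r.x).reshape(-1,2))
E
```

```text
[0.6112 0.4313 0.9507]
[[-2.2781 -2.0853]
 [ 1.5445  0.2165]
 [ 0.5439  2.0803]
 [-4.582  -1.3365]
 [-2.6864 -1.1435]
 [ 0.114   0.4313]
 [ 2.5941 -0.3312]
 [-1.6037 -0.0513]
 [-2.3401  0.8803]
 [ 2.0769 -0.184 ]]
top handle in unit -0.2980346681545833 0.0009490043881134058
scene handle in unit -0.299360308319335 0.005915587988926135
tote [ 0.4627 -0.1486  0.3859]
[[-1.0653 -0.0128]
 [ 0.5488 -2.3052]
 [ 1.8983  1.2069]
 [-0.3875  1.209 ]
 [-0.2813 -1.6947]
 [-0.6493  1.2576]]
```

```bash
python3 - <<'E'
from h import *
print({k:v for k,v in P['top'].items() if k!='pose'})
from scipy.optimize import least_squares
np.set_printoptions(precision=4,suppress=True)
obs=[("top",(.12,-.1,.12),(106,112.5)),("top",(-.12,-.1,.12),(161,161)),("top",(-.12,.1,.12),(112.5,211.5)),("top",(.12,.1,.12),(58.5,161)),
("scene",(-.12,.1,.12),(322,122)),("scene",(.12,.1,.12),(386,120)),("scene",(.12,-.1,.12),(404,148.5)),("scene",(-.12,-.1,.12),(333,149)),
("scene",(-.12,-.1,0),(329,180)),("scene",(.12,-.1,0),(396,180))]
def tf(p,X): c,s=np.cos(p[2]),np.sin(p[2]);X=np.array(X);return np.array([p[0]+c*X[0]-s*X[1],p[1]+s*X[0]+c*X[1],X[2]])
def dist(n,uv,k):
    c=np.array([P[n]['cx'],P[n]['cy']]);d=uv-c;r2=(d@d)/P[n]['fx']**2;return c+d*(1+k*r2)
f=lambda p:np.concatenate([dist(n,proj(n,tf(p,X))[0],p[3 if n=="top" else 4])-uv for n,X,uv in obs])
for m in (0,1):
  r=least_squares(f if m else (lambda p:f(np.r_[p[:3],0,0])),[.61,.42,.95,0,0],loss='soft_l1');print(r.x,r.cost);print(f(r.x).reshape(-1,2))
p=r.x
E
```

```text
{'fx': 365.1254072056207, 'fy': 365.1254072056207, 'cx': 254.1561948204424, 'cy': 188.4180736308269}
[0.6112 0.4313 0.9507 0.     0.    ] 17.8742952293991
[[-2.278  -2.0854]
 [ 1.5446  0.2166]
 [ 0.5439  2.0803]
 [-4.582  -1.3366]
 [-2.6863 -1.1435]
 [ 0.1141  0.4314]
 [ 2.5941 -0.3311]
 [-1.6037 -0.0513]
 [-2.3402  0.8803]
 [ 2.0768 -0.184 ]]
[ 0.6129  0.4405  0.9464 -0.1295 -0.1737] 4.696187047485093
[[-0.6171 -0.6466]
 [-0.6791 -0.1399]
 [ 0.1383  0.7136]
 [ 0.7295 -1.188 ]
 [-1.0777 -1.0605]
 [-0.967   1.6222]
 [ 0.4958  0.197 ]
 [-0.0329 -0.4539]
 [-0.649   0.1293]
 [ 0.7652 -0.5972]]
```

```bash
cat >> h.py <<'E'
from scipy.spatial.transform import Rotation as Ro
def go(x,y,z,yaw=None):
    s=readout.state();q=s['ee_rot'];R=Ro.from_quat([q[1],q[2],q[3],q[0]]).as_matrix()
    d=R.T@(np.array([x,y,z])-s['tcp_pos'])
    cy=np.arctan2(R[1,0],R[0,0]);out=f"rows>= {np.linalg.norm(d)/.0417:.1f}"
    tw=0
    if yaw is not None: tw=-(((yaw-cy)+np.pi)%(2*np.pi)-np.pi);
    print("row xyz",np.round(d/.5,4),"twist",round(np.degrees(tw)/30,3),out,"twrows",abs(np.degrees(tw))/7.16,"curyaw",round(cy,4),"tilt",np.degrees(np.arccos(-R[2,2])))
E
python3 -c "
from h import *
go(.693,.056,.2,1.455)"
```

```text
row xyz [ 1.3677 -0.8995  0.0626] twist -2.279 rows>= 19.6 twrows 9.54839005670116 curyaw 0.2618 tilt 0.005088852126930558
```

>>> send_rows([
  {"x": 1, "y": -0.66, "z": 0.05, "twist": -1, "hand": 1},
  {"x": 1, "y": -0.66, "z": 0.05, "twist": -1, "hand": 1},
  {"x": 1, "y": -0.66, "z": 0.05, "twist": -1, "hand": 1},
  {"x": 1, "y": -0.66, "z": 0.05, "twist": -1, "hand": 1},
  {"x": 1, "y": -0.66, "z": 0.05, "twist": -1, "hand": 1},
  {"x": 1, "y": -0.66, "z": 0.05, "twist": -1, "hand": 1},
  {"x": 1, "y": -0.66, "z": 0.05, "twist": -1, "hand": 1},
  {"x": 1, "y": -0.66, "z": 0.05, "twist": -1, "hand": 1},
  {"x": 1, "y": -0.66, "z": 0.05, "twist": -1, "hand": 1},
  {"x": 1, "y": -0.66, "z": 0.05, "twist": -1, "hand": 1},
  {"x": 1, "y": -0.66, "z": 0.05, "twist": -1, "hand": 1},
  {"x": 1, "y": -0.66, "z": 0.05, "twist": -1, "hand": 1},
  {"x": 1, "y": -0.66, "z": 0.05, "twist": -1, "hand": 1},
  {"x": 1, "y": -0.66, "z": 0.05, "twist": -1, "hand": 1},
  {"x": 1, "y": -0.66, "z": 0.05, "twist": -1, "hand": 1},
])

```text
t: 2.45
tcp_pos: [0.5494, -0.1034, 0.206]
ee_rot: [-0.0, 0.923, 0.384, 0.001]
contact_force: [-0.4, 0.2, -0.2]
opening: 0.0854
```

```bash
python3 -c "
from h import *
go(.693,.056,.17,1.455)"
```

```text
row xyz [ 0.4284 -0.0209  0.0731] twist -1.272 rows>= 5.2 twrows 5.331468690103931 curyaw 0.7887 tilt 0.13779477300422527
```

>>> send_rows([
  {"x": 0.428, "y": -0.02, "z": 0.03, "twist": -1, "hand": 1},
  {"x": 0.428, "y": -0.02, "z": 0.03, "twist": -1, "hand": 1},
  {"x": 0.428, "y": -0.02, "z": 0.03, "twist": -1, "hand": 1},
  {"x": 0.428, "y": -0.02, "z": 0.03, "twist": -1, "hand": 1},
  {"x": 0.428, "y": -0.02, "z": 0.03, "twist": -1, "hand": 1},
  {"x": 0.428, "y": -0.02, "z": 0.03, "twist": -1, "hand": 1},
  {"x": 0.428, "y": -0.02, "z": 0.03, "twist": -1, "hand": 1},
])

```text
t: 3.03
tcp_pos: [0.6945, 0.0585, 0.19]
ee_rot: [-0.0, 0.791, 0.611, 0.001]
contact_force: [-0.4, -0.4, 0.2]
opening: 0.0856
```

```bash
python3 - <<'E'
from h import *
import cv2
a=cams.snapshot("top");b=cams.snapshot("scene");s=readout.state()
print(s['tcp_pos']);go(.693,.056,.11,1.455)
for n,im in(("top",a),("scene",b)):
    u=proj(n,s['tcp_pos'])[0];print(n,u)
    x0=int(u[0]-50);y0=int(u[1]-50);x0,y0=max(x0,0),max(y0,0)
    im=im.copy();im[int(round(u[1])),int(round(u[0]))]=(255,0,255)
    c=cv2.convertScaleAbs(cv2.resize(im[y0:y0+100,x0:x0+100],None,fx=4,fy=4,interpolation=cv2.INTER_NEAREST),alpha=1.6);cv2.imwrite(f"pics/t1{n}.png",c);print(x0,y0)
c=np.hstack([cv2.imread("pics/t1top.png"),cv2.imread("pics/t1scene.png")]);cv2.imwrite("pics/t1.png",c)
E
```

```text
[0.69260387 0.05527954 0.19098041]
row xyz [0.0015 0.0004 0.162 ] twist -0.272 rows>= 1.9 twrows 1.1385768694619405 curyaw 1.3127 tilt 0.039408143066755906
top [240.23482548 136.27091227]
190 86
scene [297.73447555 160.63062612]
247 110
```

View pics/t1.png

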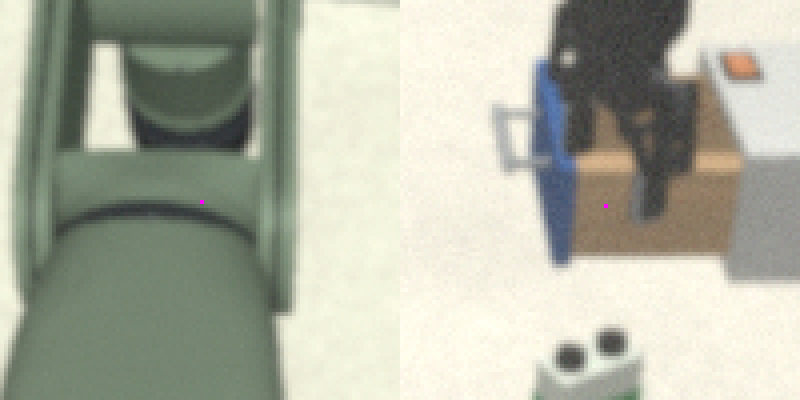

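>>> send_rows([
  {"x": 0.002, "y": 0, "z": 0.08, "twist": -0.27, "hand": 1},
  {"x": 0.002, "y": 0, "z": 0.16, "twist": -0.27, "hand": 1},
  {"x": 0.002, "y": 0, "z": 0.16, "twist": -0.27, "hand": 1},
  {"x": 0.002, "y": 0, "z": 0.16, "twist": -0.27, "hand": 1},
])

```text
t: 3.47
tcp_pos: [0.6908, 0.0547, 0.1098]
ee_rot: [-0.002, 0.748, 0.664, -0.002]
contact_force: [0.9, -1.2, 0.9]
opening: 0.0856
```

```bash
python3 - <<'E'
from h import *
import cv2
b=cams.snapshot("scene");go(.693,.056,.023,1.455)
x0,y0=250,130
cv2.imwrite("pics/t2.png",cv2.convertScaleAbs(cv2.resize(b[y0:y0+100,x0:x0+100],None,fx=5,fy=5,interpolation=cv2.INTER_CUBIC),alpha=1.6))
E
```

```text
row xyz [ 1.800e-03 -1.000e-04  1.787e-01] twist -0.006 rows>= 2.1 twrows 0.025063061546094795 curyaw 1.4519 tilt 0.058295966263226154
```

View pics/t2.png

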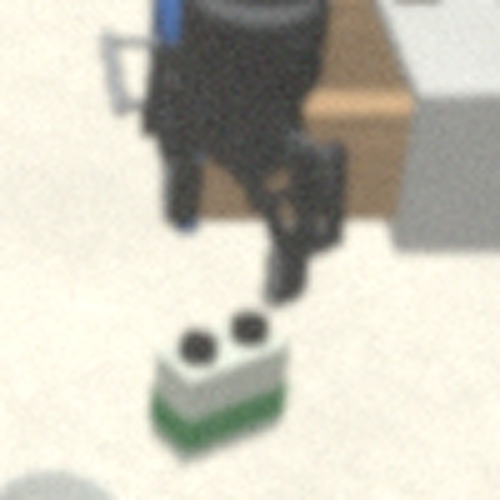

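```bash
python3 - <<'E'
from h import *
print(onz("scene",182,296.8,.123),onz("scene",197.6,294.8,.072),readout.state()['tcp_pos'])
E
```

```text
[0.69424208 0.05792396 0.123     ] [0.69504907 0.05514993 0.072     ] [0.69286154 0.05508202 0.11235418]
```

>>> send_rows([
  {"x": 0.002, "y": 0, "z": 0.07, "hand": 1},
  {"x": 0.002, "y": 0, "z": 0.13, "hand": 1},
  {"x": 0.002, "y": 0, "z": 0.178, "hand": 1},
  {"x": 0.002, "y": 0, "z": 0.178, "hand": 1},
  {"x": 0.002, "y": 0, "z": 0.178, "hand": -1},
  {"x": 0.002, "y": 0, "z": 0.178, "hand": -1},
  {"x": 0.002, "y": 0, "z": 0.178, "hand": -1},
  {"x": 0.002, "y": 0, "z": 0.178, "hand": -1},
  {"x": 0.002, "y": 0, "z": 0.178, "hand": -1},
  {"x": 0.002, "y": 0, "z": 0.178, "hand": -1},
], squeeze=40)

```text
schema error: expected keys x, y, z, twist, hand
```

>>> send_rows([
  {"x": 0.002, "y": 0, "z": 0.07, "twist": 0, "hand": 1},
  {"x": 0.002, "y": 0, "z": 0.13, "twist": 0, "hand": 1},
  {"x": 0.002, "y": 0, "z": 0.178, "twist": 0, "hand": 1},
  {"x": 0.002, "y": 0, "z": 0.178, "twist": 0, "hand": 1},
  {"x": 0.002, "y": 0, "z": 0.178, "twist": 0, "hand": -1},
  {"x": 0.002, "y": 0, "z": 0.178, "twist": 0, "hand": -1},
  {"x": 0.002, "y": 0, "z": 0.178, "twist": 0, "hand": -1},
  {"x": 0.002, "y": 0, "z": 0.178, "twist": 0, "hand": -1},
  {"x": 0.002, "y": 0, "z": 0.178, "twist": 0, "hand": -1},
  {"x": 0.002, "y": 0, "z": 0.178, "twist": 0, "hand": -1},
], squeeze=40)

```text
t: 4.35
tcp_pos: [0.6941, 0.0562, 0.026]
ee_rot: [0.001, 0.748, 0.664, 0.002]
contact_force: [-1.7, 0.2, 7.9]
opening: 0.0357
```

>>> send_rows([
  {"x": 0, "y": 0, "z": -0.07, "twist": 0, "hand": -1},
  {"x": 0, "y": 0, "z": -0.15, "twist": 0, "hand": -1},
  {"x": 0, "y": 0, "z": -0.23, "twist": 0, "hand": -1},
  {"x": 0, "y": 0, "z": -0.31, "twist": 0, "hand": -1},
  {"x": 0, "y": 0, "z": -0.35, "twist": 0, "hand": -1},
  {"x": 0, "y": 0, "z": -0.35, "twist": 0, "hand": -1},
])

```text
t: 4.85
tcp_pos: [0.6962, 0.0562, 0.2083]
ee_rot: [0.005, 0.748, 0.664, 0.007]
contact_force: [0.4, 0.3, -2.3]
opening: 0.0356
```

```bash
python3 - <<'E'
from h import *
go(.508,.287,.2,.95)
E
```

```text
row xyz [ 0.4135 -0.4288  0.0109] twist 0.958 rows>= 7.1 twrows 4.015795015667619 curyaw 1.4518 tilt 0.9866626506243654
```

>>> send_rows([
  {"x": 0.413, "y": -0.429, "z": 0.01, "twist": 0.96, "hand": -1},
  {"x": 0.413, "y": -0.429, "z": 0.01, "twist": 0.96, "hand": -1},
  {"x": 0.413, "y": -0.429, "z": 0.01, "twist": 0.96, "hand": -1},
  {"x": 0.413, "y": -0.429, "z": 0.01, "twist": 0.96, "hand": -1},
  {"x": 0.413, "y": -0.429, "z": 0.01, "twist": 0.96, "hand": -1},
  {"x": 0.413, "y": -0.429, "z": 0.01, "twist": 0.96, "hand": -1},
  {"x": 0.413, "y": -0.429, "z": 0.01, "twist": 0.96, "hand": -1},
  {"x": 0.413, "y": -0.429, "z": 0.01, "twist": 0.96, "hand": -1},
  {"x": 0.413, "y": -0.429, "z": 0.01, "twist": 0.96, "hand": -1},
  {"x": 0.413, "y": -0.429, "z": 0.01, "twist": 0.96, "hand": -1},
])

```text
t: 5.68
tcp_pos: [0.5074, 0.2865, 0.1993]
ee_rot: [0.004, 0.889, 0.458, 0.007]
contact_force: [1.0, -0.2, -2.6]
opening: 0.0355
```

```bash
python3 - <<'E'
from h import *
import cv2
go(.508,.287,.12,.95)
b=cams.snapshot("scene");a=cams.snapshot("top")
f=lambda im,x0,y0:cv2.convertScaleAbs(cv2.resize(im[y0:y0+130,x0:x0+130],None,fx=3,fy=3,interpolation=cv2.INTER_CUBIC),alpha=1.6)
cv2.imwrite("pics/t3.png",np.hstack([f(b,255,90),f(a,90,130)]))
E
```

```text
row xyz [ 0.     -0.0018  0.1586] twist 0.001 rows>= 1.9 twrows 0.004548380208130105 curyaw 0.9506 tilt 0.9187644749765846
```

View pics/t3.png

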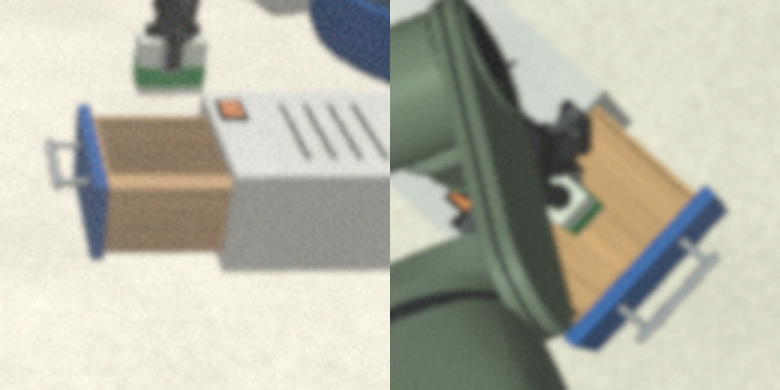

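```bash
python3 - <<'E'
from h import *
import cv2
b=cams.snapshot("scene");a=cv2.imread("pics/top0.png")
s=readout.state()['tcp_pos']; yaw=.95;c,sn=np.cos(yaw),np.sin(yaw)
def rect(hx,hy,z): return np.array([[s[0]+c*x-sn*y,s[1]+sn*x+c*y,z] for x,y in((hx,hy),(hx,-hy),(-hx,-hy),(-hx,hy))])
out=[]
for n,im,x0,y0 in(("scene",b,255,90),("top",a,90,130)):
    k=4;o=cv2.convertScaleAbs(cv2.resize(im[y0:y0+130,x0:x0+100],None,fx=k,fy=k,interpolation=cv2.INTER_CUBIC),alpha=1.5)
    for hx,hy,z,col in((.035,.018,.022,(255,0,255)),(.038,.043,.12,(0,255,0)),(.011,.057,.05,(255,255,0)),(.035,.018,.084,(0,0,255))):
        p=((proj(n,rect(hx,hy,z))-[x0,y0])*k).astype(int);cv2.polylines(o,[p],True,col,1)
    out.append(o)
cv2.imwrite("pics/t4.png",np.hstack(out))
E
```

```text
(no output)
```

View pics/t4.png

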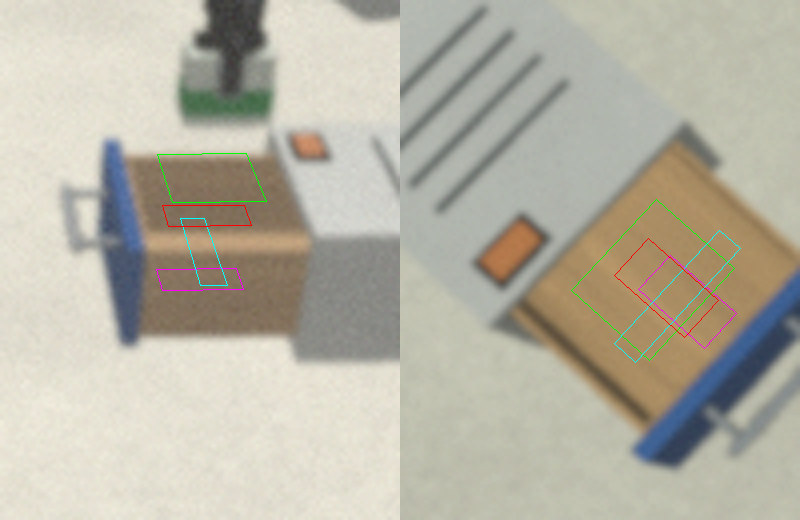

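>>> send_rows([
  {"x": 0, "y": -0.002, "z": 0.07, "twist": 0, "hand": -1},
  {"x": 0, "y": -0.002, "z": 0.14, "twist": 0, "hand": -1},
  {"x": 0, "y": -0.002, "z": 0.2, "twist": 0, "hand": -1},
  {"x": 0, "y": -0.002, "z": 0.26, "twist": 0, "hand": -1},
  {"x": 0, "y": -0.002, "z": 0.29, "twist": 0, "hand": -1},
  {"x": 0, "y": -0.002, "z": 0.298, "twist": 0, "hand": -1},
  {"x": 0, "y": -0.002, "z": 0.298, "twist": 0, "hand": -1},
  {"x": 0, "y": -0.002, "z": 0.298, "twist": 0, "hand": -1},
])

```text
t: 6.5
tcp_pos: [0.5117, 0.286, 0.0516]
ee_rot: [0.004, 0.89, 0.456, 0.009]
contact_force: [0.2, 0.0, -3.6]
opening: 0.0356
```

```bash
python3 - <<'E'
from h import *
import cv2
go(.508,.287,.048,.95)
b=cams.snapshot("scene");a=cams.snapshot("top")
f=lambda im,x0,y0:cv2.convertScaleAbs(cv2.resize(im[y0:y0+130,x0:x0+130],None,fx=3,fy=3,interpolation=cv2.INTER_CUBIC),alpha=1.6)
cv2.imwrite("pics/t5.png",np.hstack([f(b,255,90),f(a,90,130)]))
E
```

```text
row xyz [-0.0027 -0.0073  0.0071] twist -0.007 rows>= 0.1 twrows 0.028953306480663393 curyaw 0.9464 tilt 1.066459430816324
```

View pics/t5.png

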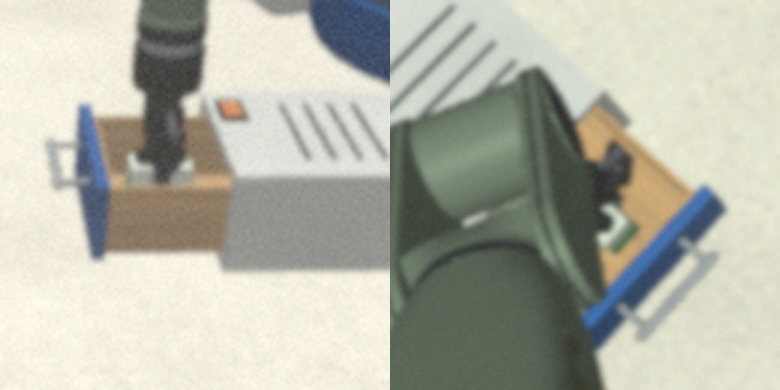

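>>> send_rows([
  {"x": 0, "y": 0, "z": 0.008, "twist": 0, "hand": -1},
  {"x": 0, "y": 0, "z": 0.008, "twist": 0, "hand": -1},
  {"x": 0, "y": 0, "z": 0.008, "twist": 0, "hand": 0.5},
  {"x": 0, "y": 0, "z": 0.008, "twist": 0, "hand": 0.5},
  {"x": 0, "y": 0, "z": 0.008, "twist": 0, "hand": 0.5},
  {"x": 0, "y": 0, "z": 0.008, "twist": 0, "hand": 0.5},
  {"x": 0, "y": 0, "z": -0.05, "twist": 0, "hand": 0.5},
  {"x": 0, "y": 0, "z": -0.13, "twist": 0, "hand": 0.5},
  {"x": 0, "y": 0, "z": -0.21, "twist": 0, "hand": 0.5},
  {"x": 0, "y": 0, "z": -0.29, "twist": 0, "hand": 0.5},
  {"x": 0, "y": 0, "z": -0.29, "twist": 0, "hand": 0.5},
])

```text
t: 7.52
tcp_pos: [0.5127, 0.2883, 0.2063]
ee_rot: [0.003, 0.89, 0.456, 0.018]
contact_force: [1.6, -0.5, -0.5]
opening: 0.0643
```

```bash
python3 - <<'E'
from h import *
import cv2
print(readout.state()['joint_positions']);go(.37,.10,.2,.95)
b=cams.snapshot("scene");a=cams.snapshot("top")
f=lambda im,x0,y0:cv2.convertScaleAbs(cv2.resize(im[y0:y0+130,x0:x0+130],None,fx=3,fy=3,interpolation=cv2.INTER_CUBIC),alpha=1.6)
cv2.imwrite("pics/t6.png",np.hstack([f(b,255,90),f(a,90,130)]))
E
```

```text
[ 0.49682783  0.33956549  1.60016131 -0.0082596   1.16667388  1.12373299]
row xyz [-0.4726 -0.0118 -0.001 ] twist -0.005 rows>= 5.7 twrows 0.021446419288619064 curyaw 0.9473 tilt 2.063437314351517
```

View pics/t6.png

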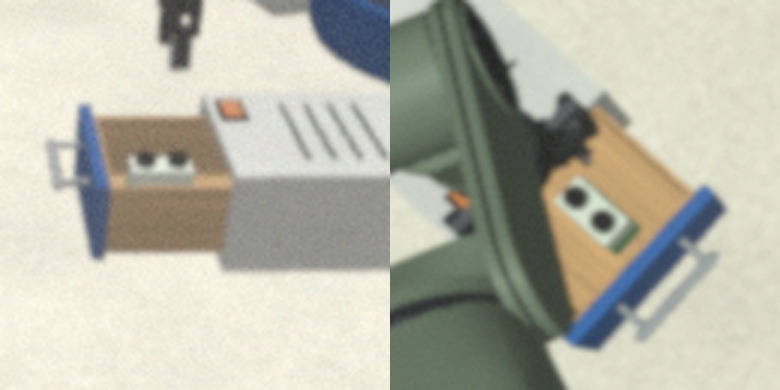

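```bash
python3 - <<'E'
from h import *
go(.400,.135,.2,.95);go(.400,.135,.06,.95)
E
```

```text
row xyz [-0.374  -0.0007 -0.0078] twist -0.006 rows>= 4.5 twrows 0.023158877334785475 curyaw 0.9471 tilt 1.3785544954529239
row xyz [-0.3788 -0.0054  0.2722] twist -0.006 rows>= 5.6 twrows 0.023158877334785475 curyaw 0.9471 tilt 1.3785544954529239
```

>>> send_rows([
  {"x": -0.374, "y": 0, "z": -0.008, "twist": 0, "hand": -1},
  {"x": -0.374, "y": 0, "z": -0.008, "twist": 0, "hand": -1},
  {"x": -0.374, "y": 0, "z": -0.008, "twist": 0, "hand": -1},
  {"x": -0.374, "y": 0, "z": -0.008, "twist": 0, "hand": -1},
  {"x": -0.374, "y": 0, "z": -0.008, "twist": 0, "hand": -1},
  {"x": -0.374, "y": 0, "z": -0.008, "twist": 0, "hand": -1},
  {"x": -0.378, "y": -0.005, "z": 0.08, "twist": 0, "hand": -1},
  {"x": -0.378, "y": -0.005, "z": 0.15, "twist": 0, "hand": -1},
  {"x": -0.378, "y": -0.005, "z": 0.22, "twist": 0, "hand": -1},
  {"x": -0.378, "y": -0.005, "z": 0.27, "twist": 0, "hand": -1},
  {"x": -0.378, "y": -0.005, "z": 0.27, "twist": 0, "hand": -1},
  {"x": -0.378, "y": -0.005, "z": 0.27, "twist": 0, "hand": -1},
])

```text
t: 8.62
tcp_pos: [0.3995, 0.1352, 0.0596]
ee_rot: [0.003, 0.89, 0.456, 0.009]
contact_force: [0.3, 1.1, 0.7]
opening: -0.0002
```

```bash
python3 - <<'E'
from h import *
import cv2
s=readout.state();print(s['contact_force'],s['tcp_pos']);go(.438,.188,.06,.95)
b=cams.snapshot("scene");a=cams.snapshot("top")
f=lambda im,x0,y0:cv2.convertScaleAbs(cv2.resize(im[y0:y0+130,x0:x0+130],None,fx=3,fy=3,interpolation=cv2.INTER_CUBIC),alpha=1.6)
cv2.imwrite("pics/t7.png",np.hstack([f(b,230,80),f(a,120,150)]))
E
```

```text
[0.3047461  1.052938   0.69080067] [0.39947537 0.13524936 0.05964153]
row xyz [0.1306 0.0009 0.0011] twist -0.005 rows>= 1.6 twrows 0.021570944885818035 curyaw 0.9473 tilt 1.1121579255708984
```

View pics/t7.png

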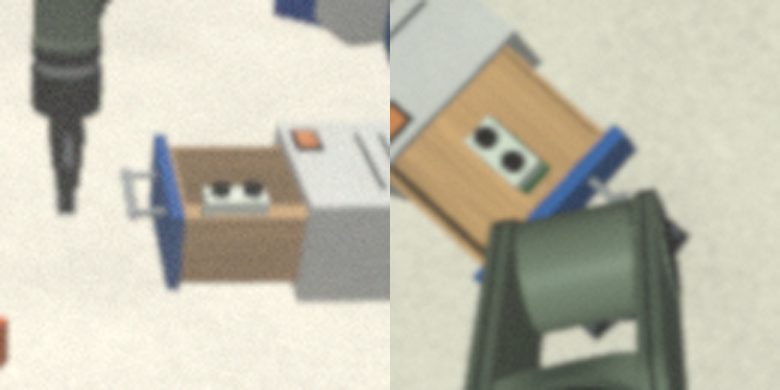

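>>> send_rows([
  {"x": 0.05, "y": 0, "z": 0, "twist": 0, "hand": -1},
  {"x": 0.075, "y": 0, "z": 0, "twist": 0, "hand": -1},
  {"x": 0.09, "y": 0, "z": 0, "twist": 0, "hand": -1},
  {"x": 0.105, "y": 0, "z": 0, "twist": 0, "hand": -1},
  {"x": 0.12, "y": 0, "z": 0, "twist": 0, "hand": -1},
  {"x": 0.14, "y": 0, "z": 0, "twist": 0, "hand": -1},
  {"x": 0.16, "y": 0, "z": 0, "twist": 0, "hand": -1},
  {"x": 0.18, "y": 0, "z": 0, "twist": 0, "hand": -1},
  {"x": 0.2, "y": 0, "z": 0, "twist": 0, "hand": -1},
  {"x": 0.22, "y": 0, "z": 0, "twist": 0, "hand": -1},
  {"x": 0.24, "y": 0, "z": 0, "twist": 0, "hand": -1},
  {"x": 0.26, "y": 0, "z": 0, "twist": 0, "hand": -1},
  {"x": 0.28, "y": 0, "z": 0, "twist": 0, "hand": -1},
  {"x": 0.3, "y": 0, "z": 0, "twist": 0, "hand": -1},
  {"x": 0.315, "y": 0, "z": 0, "twist": 0, "hand": -1},
  {"x": 0.33, "y": 0, "z": 0, "twist": 0, "hand": -1},
  {"x": 0.335, "y": 0, "z": 0, "twist": 0, "hand": -1},
])

```text
t: 10.13
tcp_pos: [0.5006, 0.2731, 0.0652]
ee_rot: [0.003, 0.89, 0.456, 0.013]
contact_force: [-0.5, -0.0, -0.5]
opening: -0.0001
```

```bash
python3 - <<'E'
from h import *
import cv2
s=readout.state();print(s['contact_force'],s['tcp_pos']);go(.5,.25,.06,.95)
b=cams.snapshot("scene");a=cams.snapshot("top")
f=lambda im,x0,y0:cv2.convertScaleAbs(cv2.resize(im[y0:y0+130,x0:x0+130],None,fx=3,fy=3,interpolation=cv2.INTER_CUBIC),alpha=1.6)
cv2.imwrite("pics/t8.png",np.hstack([f(b,260,80),f(a,80,130)]))
E
```

```text
[-4.78880329e-01 -2.13079518e-04 -4.68493045e-01] [0.50055824 0.27308575 0.06522864]
row xyz [-0.0384  0.0259  0.0101] twist -0.005 rows>= 0.6 twrows 0.01957201099337154 curyaw 0.9476 tilt 1.5877788730786404
```

View pics/t8.png

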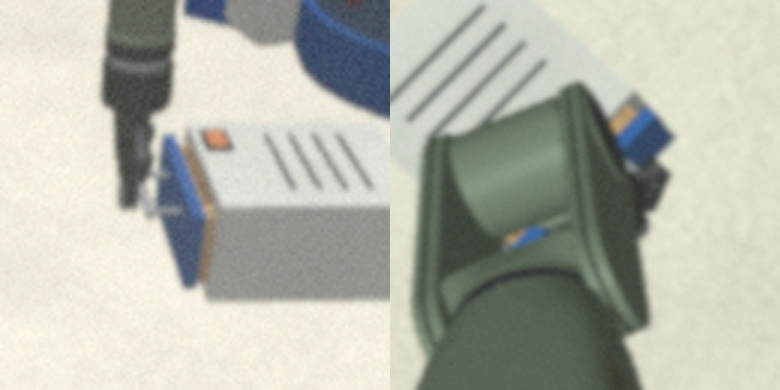

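>>> send_rows([
  {"x": 0.012, "y": 0, "z": 0, "twist": 0, "hand": -1},
  {"x": 0.022, "y": 0, "z": 0, "twist": 0, "hand": -1},
  {"x": 0.03, "y": 0, "z": 0, "twist": 0, "hand": -1},
  {"x": 0.036, "y": 0, "z": 0, "twist": 0, "hand": -1},
  {"x": 0.04, "y": 0, "z": 0, "twist": 0, "hand": -1},
  {"x": 0.04, "y": 0, "z": 0, "twist": 0, "hand": -1},
])

```text
t: 10.73
tcp_pos: [0.5084, 0.2846, 0.0653]
ee_rot: [0.006, 0.89, 0.457, 0.007]
contact_force: [-6.3, -13.8, 8.9]
opening: 0.0003
```

>>> send_rows([
  {"x": 0.01, "y": 0, "z": 0, "twist": 0, "hand": -1},
  {"x": 0.012, "y": 0, "z": 0, "twist": 0, "hand": -1},
  {"x": 0.012, "y": 0, "z": 0, "twist": 0, "hand": -1},
  {"x": 0.012, "y": 0, "z": 0, "twist": 0, "hand": -1},
])

```text
t: 11.07
tcp_pos: [0.5082, 0.2845, 0.0652]
ee_rot: [0.008, 0.889, 0.457, 0.001]
contact_force: [-6.9, -15.2, 9.9]
opening: -0.0001
```

```bash
python3 - <<'E'
from h import *
import cv2
s=readout.state();print(s['contact_force'],s['tcp_pos']);go(.5,.25,.06,.95)
b=cams.snapshot("scene");a=cams.snapshot("top")
f=lambda im,x0,y0:cv2.convertScaleAbs(cv2.resize(im[y0:y0+130,x0:x0+130],None,fx=3,fy=3,interpolation=cv2.INTER_CUBIC),alpha=1.6)
cv2.imwrite("pics/t9.png",np.hstack([f(b,260,80),f(a,80,130)]))
E
```

```text
[ -6.9137114  -15.21078133   9.89671935] [0.50822278 0.28454653 0.06520145]
row xyz [-0.0657  0.0266  0.0112] twist 0.0 rows>= 0.9 twrows 2.2422283935045543e-05 curyaw 0.95 tilt 0.9249035252833646
```

View pics/t9.png

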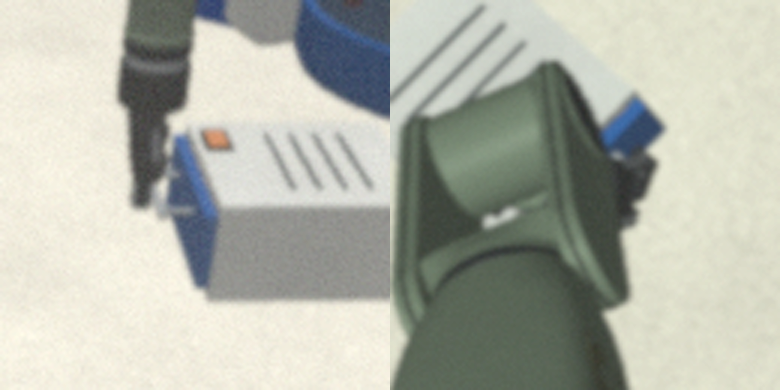

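>>> send_rows([
  {"x": -0.06, "y": 0, "z": 0, "twist": 0, "hand": -1},
  {"x": -0.12, "y": 0, "z": 0, "twist": 0, "hand": -1},
  {"x": -0.16, "y": 0, "z": -0.08, "twist": 0, "hand": -1},
  {"x": -0.16, "y": 0, "z": -0.16, "twist": 0, "hand": -1},
  {"x": -0.16, "y": 0, "z": -0.24, "twist": 0, "hand": 1},
  {"x": -0.16, "y": 0.0, "z": -0.32, "twist": 0, "hand": 1},
  {"x": -0.16, "y": 0.0, "z": -0.4, "twist": 0, "hand": 1},
  {"x": -0.16, "y": 0.0, "z": -0.4, "twist": 0, "hand": 1},
])

```text
t: 11.83
tcp_pos: [0.4638, 0.2242, 0.2746]
ee_rot: [0.008, 0.889, 0.457, 0.01]
contact_force: [0.2, 0.3, 1.3]
opening: 0.0482
```

```bash
python3 - <<'E'
from h import *
import cv2
s=readout.state();print(s['joint_positions'],s['tcp_pos']);go(.75,-.1,.35)
b=cams.snapshot("scene");a=cams.snapshot("top")
f=lambda im,x0,y0:cv2.convertScaleAbs(cv2.resize(im[y0:y0+130,x0:x0+130],None,fx=3,fy=3,interpolation=cv2.INTER_CUBIC),alpha=1.6)
cv2.imwrite("pics/t10.png",np.hstack([f(b,260,80),f(a,80,130)]))
E
```

```text
[ 0.43750461  0.18863257  1.63517451 -0.01624121  1.29669965  1.06279327] [0.46382798 0.22415084 0.27463113]
row xyz [-0.1927  0.8461 -0.1326] twist 0.0 rows>= 10.5 twrows 0.0 curyaw 0.9499 tilt 1.5055604545366175
```

View pics/t10.png

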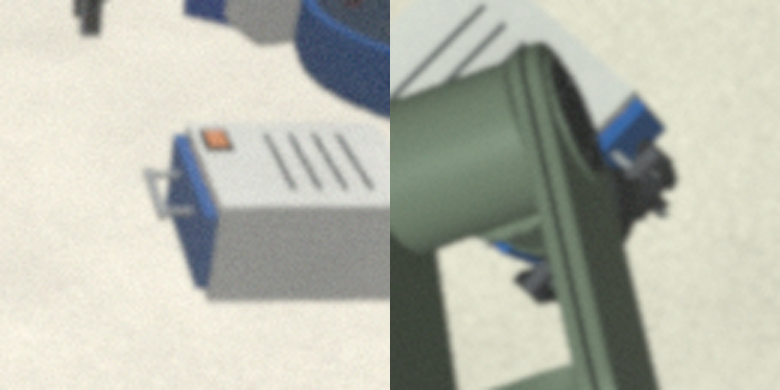

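```bash
python3 - <<'E'
from h import *
go(.72,-.03,.33)
E
```

```text
row xyz [-0.1097  0.7178 -0.1119] twist 0.0 rows>= 8.8 twrows 0.0 curyaw 0.95 tilt 1.0147505951774216
```

>>> send_rows([
  {"x": -0.11, "y": 0.72, "z": -0.11, "twist": 0, "hand": 1},
  {"x": -0.11, "y": 0.72, "z": -0.11, "twist": 0, "hand": 1},
  {"x": -0.11, "y": 0.72, "z": -0.11, "twist": 0, "hand": 1},
  {"x": -0.11, "y": 0.72, "z": -0.11, "twist": 0, "hand": 1},
  {"x": -0.11, "y": 0.72, "z": -0.11, "twist": 0, "hand": 1},
  {"x": -0.11, "y": 0.72, "z": -0.11, "twist": 0, "hand": 1},
  {"x": -0.11, "y": 0.72, "z": -0.11, "twist": 0, "hand": 1},
  {"x": -0.11, "y": 0.72, "z": -0.11, "twist": 0, "hand": 1},
  {"x": -0.11, "y": 0.72, "z": -0.11, "twist": 0, "hand": 1},
  {"x": 0.12, "y": 1.0, "z": -0.11, "twist": 0, "hand": 1},
  {"x": 0.12, "y": 1.0, "z": -0.11, "twist": 0, "hand": 1},
  {"x": 0.12, "y": 1.0, "z": -0.11, "twist": 0, "hand": 1},
  {"x": 0.12, "y": 1.0, "z": -0.11, "twist": 0, "hand": 1},
  {"x": 0.12, "y": 1.0, "z": -0.11, "twist": 0, "hand": 1},
  {"x": 0.12, "y": 1.0, "z": -0.11, "twist": 0, "hand": 1},
])

```text
t: 13.18
tcp_pos: [0.8803, -0.0175, 0.303]
ee_rot: [0.007, 0.889, 0.458, 0.003]
contact_force: [3.4, 0.0, -3.5]
opening: 0.0856
```

```bash
python3 - <<'E'
from h import *
s=readout.state();print(s['joint_positions']);q=s['ee_rot'];print(Ro.from_quat([q[1],q[2],q[3],q[0]]).as_matrix());go(.9,-.03,.33)
E
```

```text
[-0.02946623  0.9511723   0.22442383 -0.01032275  1.95312967  0.58639747]
[[ 5.80858398e-01  8.13907719e-01  1.25597185e-02]
 [ 8.14004222e-01 -5.80773702e-01 -9.95159230e-03]
 [-8.05323592e-04  1.60041298e-02 -9.99871601e-01]]
row xyz [ 0.0025  0.0475 -0.0532] twist 0.0 rows>= 0.9 twrows 0.0 curyaw 0.951 tilt 0.9181685754179869
```

>>> send_rows([
  {"x": 0.58, "y": 0.81, "z": 0, "twist": 0, "hand": 1},
  {"x": 0.58, "y": 0.81, "z": 0, "twist": 0, "hand": 1},
  {"x": 0.58, "y": 0.81, "z": 0, "twist": 0, "hand": 1},
  {"x": 0.58, "y": 0.81, "z": 0, "twist": 0, "hand": 1},
  {"x": 0.58, "y": 0.81, "z": 0, "twist": 0, "hand": 1},
  {"x": 0.58, "y": 0.81, "z": 0, "twist": 0, "hand": 1},
])

```text
t: 13.68
tcp_pos: [0.9261, -0.0153, 0.2321]
ee_rot: [0.015, 0.889, 0.458, 0.017]
contact_force: [-0.0, 0.4, 1.1]
opening: 0.0855
```

```bash
python3 - <<'E'
from h import *
s=readout.state();print(s['joint_positions']);q=s['ee_rot'];print(Ro.from_quat([q[1],q[2],q[3],q[0]]).as_matrix());go(.9,-.03,.33)
E
```

```text
[-0.02567004  1.03456491  0.21588809 -0.00977242  1.84786797  0.5911051 ]
[[ 0.58039872  0.81319699  0.0429882 ]
 [ 0.81416704 -0.58053566 -0.01050641]
 [ 0.0164124   0.04109748 -0.99902034]]
row xyz [-0.0511 -0.0173 -0.1976] twist 0.0 rows>= 2.5 twrows 0.0 curyaw 0.9515 tilt 2.5363656723511787
```

```bash
python3 - <<'E'
import numpy as np
from scipy.optimize import least_squares
D=[(.3203,1.5657,1.2574,.5745,.2305),(.1886,1.6352,1.2967,.5151,.2746),(.9512,.2244,1.9531,.8805,.303),(1.0346,.2159,1.8479,.9262,.2321),(.3396,1.6002,1.1667,np.hypot(.5127,.2883),.2063)]
def f(p):
    a,L2,L3,h,T,o=p;o2=[]
    for j2,j3,j5,r,z in D:
        s=j2+j3;t=s+j5
        o2+=[a+L2*np.sin(j2)+L3*np.sin(s+o)+T*np.sin(t)-r,h+L2*np.cos(j2)+L3*np.cos(s+o)+T*np.cos(t)-z]
    return np.array(o2)
for T0 in(.2,.25,.3):
    r=least_squares(f,[0,.4,.4,.3,T0,0]);print(r.x,abs(r.fun).max())
E
```

```text
[-1.25228945e-05  5.91825853e-01  4.17837466e-01  1.38487162e-01
  3.16532220e-01  6.01875434e-02] 4.20531045878525e-05
[-1.25228630e-05  5.91825853e-01  4.17837466e-01  1.38487162e-01
  3.16532220e-01  6.01875434e-02] 4.205310287666575e-05
[-1.25229160e-05  5.91825853e-01  4.17837466e-01  1.38487162e-01
  3.16532220e-01  6.01875433e-02] 4.205310525981498e-05
```

>>> send_rows([
  {"x": 0.7, "y": 0.98, "z": -0.6, "twist": 0, "hand": 1},
  {"x": 0.7, "y": 0.98, "z": -0.6, "twist": 0, "hand": 1},
  {"x": 0.7, "y": 0.98, "z": -0.6, "twist": 0, "hand": 1},
  {"x": 0.7, "y": 0.98, "z": -0.6, "twist": 0, "hand": 1},
  {"x": 0.7, "y": 0.98, "z": -0.6, "twist": 0, "hand": 1},
  {"x": 0.7, "y": 0.98, "z": -0.6, "twist": 0, "hand": 1},
  {"x": 0.7, "y": 0.98, "z": -0.6, "twist": 0, "hand": 1},
  {"x": 0.7, "y": 0.98, "z": -0.6, "twist": 0, "hand": 1},
  {"x": 0.7, "y": 0.98, "z": -0.6, "twist": 0, "hand": 1},
  {"x": 0.7, "y": 0.98, "z": -0.6, "twist": 0, "hand": 1},
])

```text
t: 14.52
tcp_pos: [0.9266, -0.0108, 0.2544]
ee_rot: [0.022, 0.888, 0.458, 0.031]
contact_force: [0.2, 0.6, -0.6]
opening: 0.0852
```

```bash
python3 - <<'E'
from h import *
s=readout.state();print(s['joint_positions']);q=s['ee_rot'];print(Ro.from_quat([q[1],q[2],q[3],q[0]]).as_matrix());go(.9,-.03,.33)
E
```

```text
[-0.02091554  1.01102371  0.21499895 -0.00966022  1.83958642  0.59569101]
[[ 0.57932014  0.81157878  0.07568389]
 [ 0.81434518 -0.58027851 -0.01089844]
 [ 0.0350728   0.0679465  -0.9970723 ]]
row xyz [-0.0567 -0.0107 -0.1544] twist 0.0 rows>= 2.0 twrows 0.0 curyaw 0.9525 tilt 4.385376682715224
```

>>> send_rows([
  {"x": 0.7, "y": 0.98, "z": -0.6, "twist": 0, "hand": 1},
  {"x": 0.7, "y": 0.98, "z": -0.6, "twist": 0, "hand": 1},
])

```text
t: 14.68
tcp_pos: [0.9328, -0.0099, 0.2647]
ee_rot: [0.03, 0.888, 0.457, 0.046]
contact_force: [0.1, 1.2, 0.4]
opening: 0.0852
```

```bash
python3 - <<'E'
from h import *
s=readout.state();print(s['joint_positions']);go(.9,-.03,.33)
E
```

```text
[-0.01981496  1.00072199  0.21479881 -0.00940269  1.81622512  0.59675449]
row xyz [-0.0636 -0.0173 -0.1364] twist 0.0 rows>= 1.8 twrows 0.0 curyaw 0.9541 tilt 6.314731264231187
```

```bash
python3 - <<'E'
from h import *
go(.462,-.149,.2,.386)
E
```

```text
row xyz [-0.7775 -0.6128  0.0288] twist 1.085 rows>= 11.9 twrows 4.545653073180935 curyaw 0.9541 tilt 6.314731264231187
```

>>> send_rows([
  {"x": -0.778, "y": -0.613, "z": 0.03, "twist": 1, "hand": 1},
  {"x": -0.778, "y": -0.613, "z": 0.03, "twist": 1, "hand": 1},
  {"x": -0.778, "y": -0.613, "z": 0.03, "twist": 1, "hand": 1},
  {"x": -0.778, "y": -0.613, "z": 0.03, "twist": 1, "hand": 1},
  {"x": -0.778, "y": -0.613, "z": 0.03, "twist": 1, "hand": 1},
  {"x": -0.778, "y": -0.613, "z": 0.03, "twist": 1, "hand": 1},
  {"x": -0.778, "y": -0.613, "z": 0.03, "twist": 1, "hand": 1},
  {"x": -0.778, "y": -0.613, "z": 0.03, "twist": 1, "hand": 1},
  {"x": -0.778, "y": -0.613, "z": 0.03, "twist": 1, "hand": 1},
  {"x": -0.778, "y": -0.613, "z": 0.03, "twist": 1, "hand": 1},
  {"x": -0.778, "y": -0.613, "z": 0.03, "twist": 1, "hand": 1},
  {"x": -0.778, "y": -0.613, "z": 0.03, "twist": 1, "hand": 1},
  {"x": -0.778, "y": -0.613, "z": 0.03, "twist": 1, "hand": 1},
])

```text
t: 15.77
tcp_pos: [0.4596, -0.1493, 0.1998]
ee_rot: [0.018, 0.976, 0.212, 0.053]
contact_force: [-0.5, -1.1, 0.4]
opening: 0.0854
```

```bash
python3 - <<'E'
from h import *
import cv2
s=readout.state();print(s['joint_positions']);q=s['ee_rot'];print(Ro.from_quat([q[1],q[2],q[3],q[0]]).as_matrix());
b=cams.snapshot("scene");a=cams.snapshot("top")
f=lambda im,x0,y0:cv2.convertScaleAbs(cv2.resize(im[y0:y0+130,x0:x0+130],None,fx=3,fy=3,interpolation=cv2.INTER_CUBIC),alpha=1.6)
cv2.imwrite("pics/u1.png",np.hstack([f(b,130,110),f(a,230,160)]))
T=np.array(s['tcp_pos']);print(proj("scene",T),proj("scene",T-0.013*Ro.from_quat([q[1],q[2],q[3],q[0]]).as_matrix()[:,2]))
go(.464,-.149,.094,.386)
E
```

```text
[-0.35598454  0.14762579  1.88831435  0.03254176  0.99760636  0.77046528]
[[ 0.90440163  0.4120479   0.11078911]
 [ 0.41579016 -0.90938101 -0.01202974]
 [ 0.09579268  0.05694474 -0.99377113]]
[[183.85584652 145.67431883]] [[183.25595002 141.23908853]]
row xyz [-0.004  -0.0047  0.2101] twist 0.079 rows>= 2.5 twrows 0.33134880056654425 curyaw 0.4274 tilt 6.050872233157213
```

View pics/u1.png

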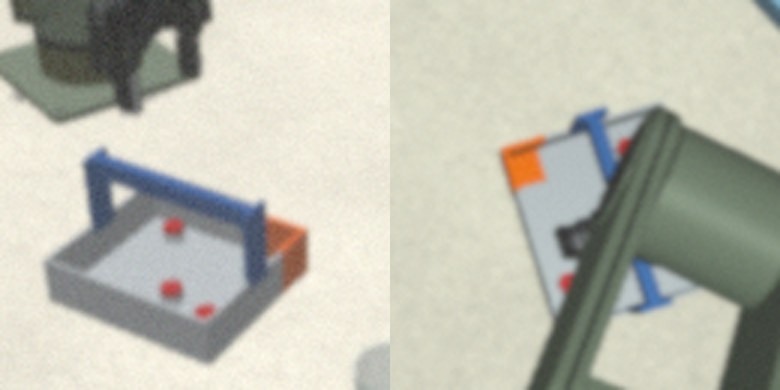

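>>> send_rows([
  {"x": -0.004, "y": -0.005, "z": 0.07, "twist": 0.08, "hand": 1},
  {"x": -0.004, "y": -0.005, "z": 0.14, "twist": 0.08, "hand": 1},
  {"x": -0.004, "y": -0.005, "z": 0.19, "twist": 0.08, "hand": 1},
  {"x": -0.004, "y": -0.005, "z": 0.21, "twist": 0.08, "hand": 1},
  {"x": -0.004, "y": -0.005, "z": 0.21, "twist": 0.08, "hand": 0},
], squeeze=30)

```text
t: 16.28
tcp_pos: [0.4636, -0.1484, 0.0921]
ee_rot: [0.014, 0.98, 0.19, 0.049]
contact_force: [0.2, 0.3, 0.9]
opening: 0.0754
```

```bash
python3 - <<'E'
from h import *
import cv2
b=cams.snapshot("scene");a=cams.snapshot("top")
f=lambda im,x0,y0:cv2.convertScaleAbs(cv2.resize(im[y0:y0+130,x0:x0+130],None,fx=3,fy=3,interpolation=cv2.INTER_CUBIC),alpha=1.6)
cv2.imwrite("pics/u2.png",np.hstack([f(b,130,110),f(a,230,160)]))
go(.464,-.149,.094,.386)
E
```

```text
row xyz [-0.0022 -0.0009  0.001 ] twist -0.001 rows>= 0.0 twrows 0.0022146164289864457 curyaw 0.3857 tilt 6.138324091173087
```

View pics/u2.png

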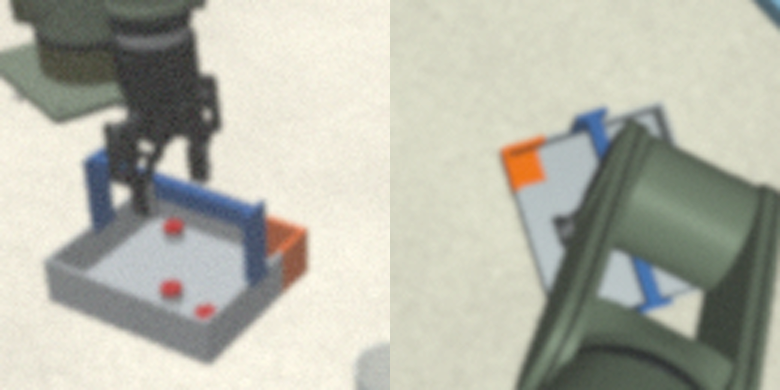

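>>> send_rows([
  {"x": 0, "y": 0, "z": 0, "twist": 0, "hand": -1},
  {"x": 0, "y": 0, "z": 0, "twist": 0, "hand": -1},
  {"x": 0, "y": 0, "z": 0, "twist": 0, "hand": -1},
  {"x": 0, "y": 0, "z": 0, "twist": 0, "hand": -1},
  {"x": 0, "y": 0, "z": 0, "twist": 0, "hand": -1},
  {"x": 0, "y": 0, "z": 0, "twist": 0, "hand": -1},
  {"x": 0, "y": 0, "z": 0, "twist": 0, "hand": -1},
  {"x": 0, "y": 0, "z": 0, "twist": 0, "hand": -1},
], squeeze=40)

```text
t: 17.05
tcp_pos: [0.4659, -0.1493, 0.0957]
ee_rot: [0.016, 0.98, 0.19, 0.052]
contact_force: [-0.9, -1.3, 6.0]
opening: 0.0139
```

>>> send_rows([
  {"x": 0, "y": 0, "z": 0, "twist": 0, "hand": -1},
  {"x": 0, "y": 0, "z": 0, "twist": 0, "hand": -1},
  {"x": 0, "y": 0, "z": -0.04, "twist": 0, "hand": -1},
  {"x": 0, "y": 0, "z": -0.08, "twist": 0, "hand": -1},
  {"x": 0, "y": 0, "z": -0.12, "twist": 0, "hand": -1},
  {"x": 0, "y": 0, "z": -0.16, "twist": 0, "hand": -1},
  {"x": 0, "y": 0, "z": -0.16, "twist": 0, "hand": -1},
  {"x": 0, "y": 0, "z": -0.16, "twist": 0, "hand": -1},
], squeeze=110)

```text
t: 17.72
tcp_pos: [0.4571, -0.1483, 0.1752]
ee_rot: [0.016, 0.98, 0.19, 0.053]
contact_force: [0.1, -0.5, -4.0]
opening: 0.0119
```

```bash
python3 - <<'E'
from h import *
import cv2
b=cams.snapshot("scene");a=cams.snapshot("top")
f=lambda im,x0,y0:cv2.convertScaleAbs(cv2.resize(im[y0:y0+130,x0:x0+130],None,fx=3,fy=3,interpolation=cv2.INTER_CUBIC),alpha=1.6)
cv2.imwrite("pics/u3.png",np.hstack([f(b,130,90),f(a,230,160)]))
s=readout.state();print(s['contact_force'],s['torque'],s['joint_positions']);go(.464,-.149,.094,.386)
E
```

```text
[-0.26981962  0.56469089 -3.64138536] [-0.0043428   0.16419802  0.04372724] [-0.35534614  0.16975844  1.93375076  0.03318815  0.93564461  0.814077  ]
row xyz [-1.1e-03  1.0e-04  1.6e-01] twist -0.001 rows>= 1.9 twrows 0.004993658972596192 curyaw 0.3854 tilt 6.079517069935086
```

View pics/u3.png

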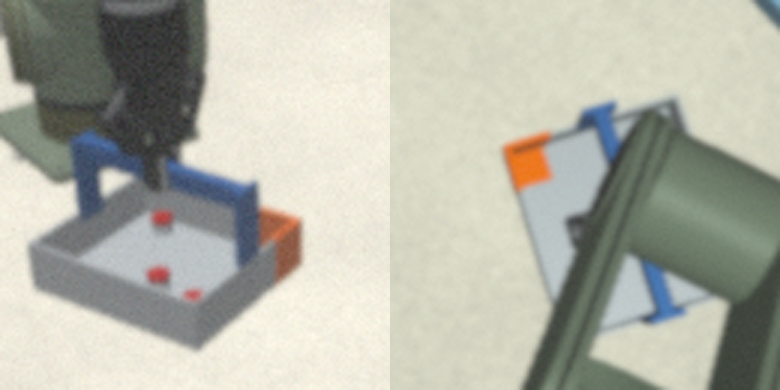

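>>> send_rows([
  {"x": 0, "y": 0, "z": -0.05, "twist": -0.2, "hand": -1},
  {"x": 0, "y": 0, "z": -0.11, "twist": -0.4, "hand": -1},
  {"x": 0, "y": 0, "z": -0.17, "twist": -0.6, "hand": -1},
  {"x": 0, "y": 0, "z": -0.23, "twist": -0.8, "hand": -1},
  {"x": 0, "y": 0, "z": -0.27, "twist": -1, "hand": -1},
  {"x": 0, "y": 0, "z": -0.27, "twist": -1, "hand": -1},
])

```text
t: 18.32
tcp_pos: [0.4433, -0.1471, 0.3106]
ee_rot: [0.03, 0.897, 0.438, 0.047]
contact_force: [0.9, -0.3, -2.8]
opening: 0.0125
```

```bash
python3 - <<'E'
from h import *
s=readout.state();print(s['joint_positions']);go(.6,-.06,.32)
E
```

```text
[-0.36375041  0.04672196  1.71659607  0.02883552  1.26960457  0.29163484]
row xyz [0.3302 0.1402 0.014 ] twist 0.0 rows>= 4.3 twrows 0.0 curyaw 0.9112 tilt 6.428907906076177
```

>>> send_rows([
  {"x": 0.06, "y": 0.03, "z": 0, "twist": -0.2, "hand": -1},
  {"x": 0.13, "y": 0.055, "z": 0, "twist": -0.4, "hand": -1},
  {"x": 0.2, "y": 0.085, "z": 0.005, "twist": -0.6, "hand": -1},
  {"x": 0.27, "y": 0.115, "z": 0.01, "twist": -0.8, "hand": -1},
  {"x": 0.33, "y": 0.14, "z": 0.01, "twist": -1, "hand": -1},
  {"x": 0.33, "y": 0.14, "z": 0.01, "twist": -1, "hand": -1},
])

```text
t: 18.82
tcp_pos: [0.6042, -0.0566, 0.3172]
ee_rot: [0.039, 0.752, 0.657, 0.038]
contact_force: [0.6, -1.1, -3.7]
opening: 0.0123
```

```bash
python3 - <<'E'
from h import *
s=readout.state();print(s['joint_positions']);go(.72,.0,.34)
E
```

```text
[-0.11396129  0.27573061  1.41808455  0.00316639  1.33807792  0.020541  ]
row xyz [ 0.1435  0.2179 -0.0212] twist 0.0 rows>= 3.1 twrows 0.0 curyaw 1.436 tilt 6.287855511418638
```

>>> send_rows([
  {"x": 0.03, "y": 0.045, "z": 0, "twist": -0.2, "hand": -1},
  {"x": 0.06, "y": 0.09, "z": -0.01, "twist": -0.4, "hand": -1},
  {"x": 0.09, "y": 0.135, "z": -0.02, "twist": -0.6, "hand": -1},
  {"x": 0.12, "y": 0.18, "z": -0.02, "twist": -0.8, "hand": -1},
  {"x": 0.144, "y": 0.218, "z": -0.02, "twist": -1, "hand": -1},
  {"x": 0.144, "y": 0.218, "z": -0.02, "twist": -1, "hand": -1},
])

```text
t: 19.32
tcp_pos: [0.7233, 0.0025, 0.3338]
ee_rot: [0.046, 0.556, 0.83, 0.026]
contact_force: [-0.5, 0.6, -4.9]
opening: 0.0122
```

```bash
python3 - <<'E'
from h import *
s=readout.state();print(s['joint_positions']);go(.80,.04,.37)
E
```

```text
[-0.00962836  0.47803446  1.0694556  -0.00642209  1.48867368 -0.40007684]
row xyz [ 0.0079  0.1766 -0.0565] twist 0.0 rows>= 2.2 twrows 0.0 curyaw 1.9592 tilt 6.051807989950454
```

>>> send_rows([
  {"x": 0, "y": 0.04, "z": -0.01, "twist": -0.2, "hand": -1},
  {"x": 0, "y": 0.08, "z": -0.02, "twist": -0.4, "hand": -1},
  {"x": 0.005, "y": 0.12, "z": -0.03, "twist": -0.6, "hand": -1},
  {"x": 0.005, "y": 0.16, "z": -0.045, "twist": -0.8, "hand": -1},
  {"x": 0.008, "y": 0.176, "z": -0.055, "twist": -0.95, "hand": -1},
  {"x": 0.008, "y": 0.176, "z": -0.055, "twist": -0.95, "hand": -1},
])

```text
t: 19.82
tcp_pos: [0.8013, 0.0409, 0.3652]
ee_rot: [0.049, 0.335, 0.941, 0.014]
contact_force: [0.3, -0.5, -4.3]
opening: 0.0122
```

```bash
python3 - <<'E'
from h import *
import cv2
b=cams.snapshot("scene");a=cams.snapshot("top")
f=lambda im,x0,y0:cv2.convertScaleAbs(cv2.resize(im[y0:y0+150,x0:x0+130],None,fx=3,fy=3,interpolation=cv2.INTER_CUBIC),alpha=1.6)
cv2.imwrite("pics/u4.png",np.hstack([f(b,230,40),f(a,190,50)]))
s=readout.state();q=s['ee_rot'];print(s['contact_force'],s['torque'],s['joint_positions']);print(Ro.from_quat([q[1],q[2],q[3],q[0]]).as_matrix());go(1.0,.05,.47)
E
```

```text
[-0.38189722  0.59058504 -3.82372004] [0.00106057 0.24068988 0.03970987] [ 0.0399138   0.64748388  0.69435575 -0.01213833  1.70029379 -0.84627744]
[[-0.76919     0.63119779  0.09967998]
 [ 0.63371174  0.77352723 -0.00806527]
 [-0.08219596  0.05696465 -0.99498686]]
row xyz [-0.3125  0.2811 -0.1677] twist 0.0 rows>= 5.4 twrows 0.0 curyaw 2.4525 tilt 5.739500582751352
```

View pics/u4.png

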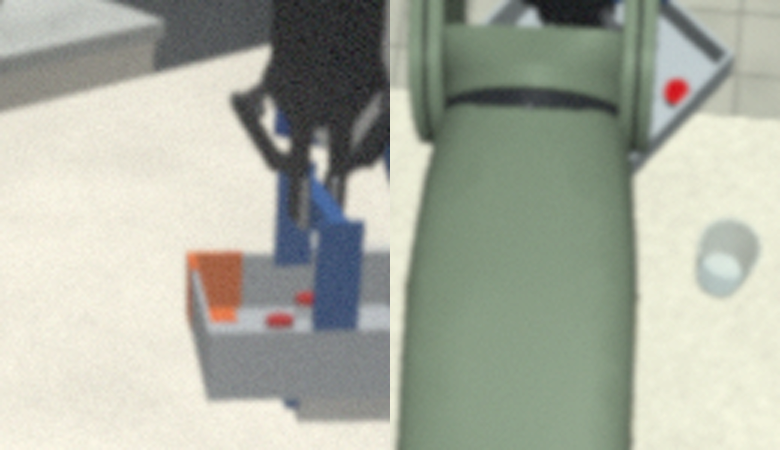

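>>> send_rows([
  {"x": -0.06, "y": 0.05, "z": -0.03, "twist": 0, "hand": -1},
  {"x": -0.12, "y": 0.1, "z": -0.06, "twist": 0, "hand": -1},
  {"x": -0.18, "y": 0.16, "z": -0.1, "twist": 0, "hand": -1},
  {"x": -0.24, "y": 0.21, "z": -0.13, "twist": 0, "hand": -1},
  {"x": -0.3, "y": 0.27, "z": -0.17, "twist": 0, "hand": -1},
  {"x": -0.36, "y": 0.32, "z": -0.2, "twist": 0, "hand": -1},
  {"x": -0.42, "y": 0.37, "z": -0.23, "twist": 0, "hand": -1},
])

```text
t: 20.5
tcp_pos: [0.868, 0.0413, 0.388]
ee_rot: [0.064, 0.336, 0.939, 0.019]
contact_force: [0.5, -0.1, -2.9]
opening: 0.0123
```

>>> send_rows([
  {"x": -0.78, "y": 0.7, "z": -0.48, "twist": 0, "hand": -1},
  {"x": -0.78, "y": 0.7, "z": -0.48, "twist": 0, "hand": -1},
])

```text
t: 20.67
tcp_pos: [0.8779, 0.0417, 0.3914]
ee_rot: [0.08, 0.336, 0.938, 0.026]
contact_force: [-0.3, -0.7, -2.7]
opening: 0.0123
```

>>> send_rows([
  {"x": -0.78, "y": 0.7, "z": -0.46, "twist": 0, "hand": -1},
  {"x": -0.78, "y": 0.7, "z": -0.46, "twist": 0, "hand": -1},
])

```text
t: 20.83
tcp_pos: [0.8872, 0.0422, 0.3956]
ee_rot: [0.096, 0.336, 0.936, 0.033]
contact_force: [-1.1, 0.1, -2.8]
opening: 0.0126
```

```bash
python3 - <<'E'
from h import *
s=readout.state();q=s['ee_rot'];print(s['contact_force'],s['torque'],s['joint_positions']);R=Ro.from_quat([q[1],q[2],q[3],q[0]]).as_matrix();print(R,R.T@[1,.05,.58]);go(1.0,.05,.47)
E
```

```text
[-1.08677166  0.07741306 -2.80010366] [ 0.00032149  0.25902451 -0.02502448] [ 0.03860782  0.85434186  0.21480477 -0.01188505  1.86952924 -0.84842663]
[[-0.75613672  0.62252783  0.20178294]
 [ 0.63502954  0.77247959 -0.00357259]
 [-0.15809724  0.12543676 -0.97942375]] [-0.81608164  0.73390513 -0.36646147]
row xyz [-0.1841  0.1712 -0.1002] twist 0.0 rows>= 3.2 twrows 0.0 curyaw 2.443 tilt 11.643089620979975
```

>>> send_rows([
  {"x": -0.8, "y": 0.72, "z": -0.37, "twist": 0, "hand": -1},
  {"x": -0.8, "y": 0.72, "z": -0.37, "twist": 0, "hand": -1},
])

```text
t: 21.0
tcp_pos: [0.8988, 0.0426, 0.3967]
ee_rot: [0.112, 0.335, 0.935, 0.039]
contact_force: [-0.7, -0.4, -3.4]
opening: 0.0125
```

>>> send_rows([
  {"x": -0.82, "y": 0.74, "z": -0.33, "twist": 0, "hand": -1},
  {"x": -0.82, "y": 0.74, "z": -0.33, "twist": 0, "hand": -1},
])

```text
t: 21.17
tcp_pos: [0.9108, 0.0432, 0.3967]
ee_rot: [0.127, 0.334, 0.933, 0.045]
contact_force: [-0.9, -0.1, -3.2]
opening: 0.0118
```

>>> send_rows([
  {"x": -0.83, "y": 0.75, "z": -0.29, "twist": 0, "hand": -1},
  {"x": -0.83, "y": 0.75, "z": -0.29, "twist": 0, "hand": -1},
])

```text
t: 21.33
tcp_pos: [0.9226, 0.0437, 0.3969]
ee_rot: [0.142, 0.334, 0.931, 0.051]
contact_force: [-0.5, -0.2, -3.1]
opening: 0.0124
```

>>> send_rows([
  {"x": -0.84, "y": 0.76, "z": -0.25, "twist": 0, "hand": -1},
  {"x": -0.84, "y": 0.76, "z": -0.25, "twist": 0, "hand": -1},
])

```text
t: 21.5
tcp_pos: [0.9344, 0.0444, 0.3972]
ee_rot: [0.157, 0.333, 0.928, 0.057]
contact_force: [-0.2, 0.4, -3.8]
opening: 0.0122
```

>>> send_rows([
  {"x": -0.85, "y": 0.77, "z": -0.21, "twist": 0, "hand": -1},
  {"x": -0.85, "y": 0.77, "z": -0.21, "twist": 0, "hand": -1},
])

```text
t: 21.67
tcp_pos: [0.9462, 0.045, 0.3977]
ee_rot: [0.172, 0.332, 0.925, 0.064]
contact_force: [-0.4, -0.8, -2.7]
opening: 0.0119
```

```bash
python3 - <<'E'
from h import *
import cv2
b=cams.snapshot("scene");a=cams.snapshot("top")
f=lambda im,x0,y0:cv2.convertScaleAbs(cv2.resize(im[y0:y0+150,x0:x0+130],None,fx=3,fy=3,interpolation=cv2.INTER_CUBIC),alpha=1.6)
cv2.imwrite("pics/u5.png",np.hstack([f(b,250,30),f(a,190,0)]))
s=readout.state();q=s['ee_rot'];print(s['contact_force'],s['torque'],s['joint_positions']);R=Ro.from_quat([q[1],q[2],q[3],q[0]]).as_matrix();print(R,R.T@[1,.05,.58]);go(1.0,.05,.47)
E
```

```text
[-0.07324769 -0.37457973 -4.69442493] [0.01141874 0.41540246 0.03207257] [ 0.03884658  0.87025732  0.21570529 -0.01018003  1.68994968 -0.84699017]
[[-0.72183156  0.59247081  0.35768358]
 [ 0.63555963  0.7720425   0.00378647]
 [-0.27390355  0.23006243 -0.93383517]] [-0.84891764  0.76450914 -0.1837515 ]
row xyz [-0.112   0.1055 -0.0983] twist 0.0 rows>= 2.2 twrows 0.0 curyaw 2.4197 tilt 20.959234138331084
```

View pics/u5.png

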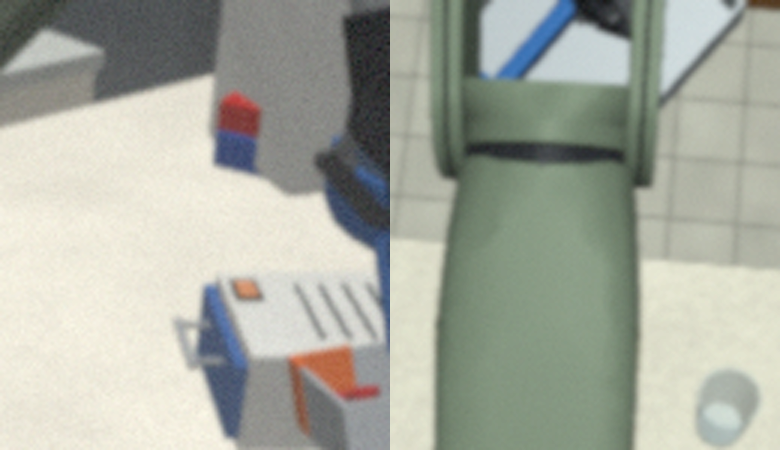

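>>> send_rows([
  {"x": -0.85, "y": 0.77, "z": -0.18, "twist": 0, "hand": -1},
  {"x": -0.85, "y": 0.77, "z": -0.18, "twist": 0, "hand": -1},
])

```text
t: 21.93
tcp_pos: [0.9571, 0.0457, 0.3988]
ee_rot: [0.186, 0.33, 0.923, 0.069]
contact_force: [-0.4, 0.5, -4.2]
opening: 0.0122
```

>>> send_rows([
  {"x": -0.86, "y": 0.77, "z": -0.14, "twist": 0, "hand": -1},
  {"x": -0.86, "y": 0.77, "z": -0.14, "twist": 0, "hand": -1},
])

```text
t: 22.1
tcp_pos: [0.9688, 0.0459, 0.4]
ee_rot: [0.201, 0.329, 0.92, 0.076]
contact_force: [-0.5, 0.3, -3.4]
opening: 0.012
```

>>> send_rows([
  {"x": -0.86, "y": 0.78, "z": -0.1, "twist": 0, "hand": -1},
  {"x": -0.86, "y": 0.78, "z": -0.1, "twist": 0, "hand": -1},
])

```text
t: 22.27
tcp_pos: [0.9803, 0.0465, 0.4014]
ee_rot: [0.216, 0.328, 0.916, 0.082]
contact_force: [-0.6, -0.5, -3.3]
opening: 0.0119
```

>>> send_rows([
  {"x": -0.87, "y": 0.78, "z": -0.06, "twist": 0, "hand": -1},
  {"x": -0.87, "y": 0.78, "z": -0.06, "twist": 0, "hand": -1},
])

```text
t: 22.43
tcp_pos: [0.9917, 0.0468, 0.4031]
ee_rot: [0.231, 0.326, 0.912, 0.088]
contact_force: [-0.6, 0.4, -5.0]
opening: 0.0127
```

>>> send_rows([
  {"x": -0.87, "y": 0.78, "z": -0.02, "twist": 0, "hand": -1},
  {"x": -0.87, "y": 0.78, "z": -0.02, "twist": 0, "hand": -1},
])

```text
t: 22.6
tcp_pos: [1.003, 0.0471, 0.4049]
ee_rot: [0.245, 0.325, 0.908, 0.094]
contact_force: [-0.6, 0.1, -3.7]
opening: 0.0123
```

>>> send_rows([
  {"x": -0.87, "y": 0.78, "z": 0.02, "twist": 0, "hand": -1},
  {"x": -0.87, "y": 0.78, "z": 0.02, "twist": 0, "hand": -1},
])

```text
t: 22.77
tcp_pos: [1.0142, 0.0473, 0.407]
ee_rot: [0.26, 0.323, 0.904, 0.1]
contact_force: [-1.1, -0.4, -2.8]
opening: 0.0122
```

```bash
python3 - <<'E'
from h import *
s=readout.state();q=s['ee_rot'];print(s['contact_force'],s['torque'],s['joint_positions']);R=Ro.from_quat([q[1],q[2],q[3],q[0]]).as_matrix();print(R);go(.75,.05,.42)
E
```

```text
[-1.06698    -0.44380076 -2.81690086] [0.02846305 0.7100878  0.01790451] [ 0.03764953  0.89198843  0.21515769 -0.0074748   1.4696103  -0.84778273]
[[-0.65557584  0.53274575  0.53516566]
 [ 0.6368377   0.77089301  0.01271649]
 [-0.40578081  0.34915029 -0.84465141]]
row xyz [ 0.3392 -0.2683 -0.3047] twist 0.0 rows>= 6.3 twrows 0.0 curyaw 2.3707 tilt 32.36539349797231
```

>>> send_rows([
  {"x": 0.01, "y": -0.008, "z": -0.01, "twist": 0, "hand": -1},
  {"x": 0.03, "y": -0.024, "z": -0.025, "twist": 0, "hand": -1},
  {"x": 0.06, "y": -0.047, "z": -0.053, "twist": 0, "hand": -1},
  {"x": 0.1, "y": -0.08, "z": -0.09, "twist": 0, "hand": -1},
  {"x": 0.14, "y": -0.11, "z": -0.125, "twist": 0, "hand": -1},
  {"x": 0.18, "y": -0.142, "z": -0.16, "twist": 0, "hand": -1},
  {"x": 0.22, "y": -0.174, "z": -0.197, "twist": 0, "hand": -1},
  {"x": 0.26, "y": -0.205, "z": -0.233, "twist": 0, "hand": -1},
  {"x": 0.3, "y": -0.237, "z": -0.27, "twist": 0, "hand": -1},
  {"x": 0.325, "y": -0.257, "z": -0.292, "twist": 0, "hand": -1},
  {"x": 0.34, "y": -0.268, "z": -0.305, "twist": 0, "hand": -1},
  {"x": 0.34, "y": -0.268, "z": -0.305, "twist": 0, "hand": -1},
  {"x": 0.34, "y": -0.268, "z": -0.305, "twist": 0, "hand": -1},
])

```text
t: 23.85
tcp_pos: [0.7491, 0.0503, 0.421]
ee_rot: [0.261, 0.323, 0.904, 0.1]
contact_force: [0.1, 0.8, -3.8]
opening: 0.0122
```

```bash
python3 - <<'E'
from h import *
import cv2
b=cams.snapshot("scene");a=cams.snapshot("top")
f=lambda im,x0,y0:cv2.convertScaleAbs(cv2.resize(im[y0:y0+190,x0:x0+130],None,fx=3,fy=3,interpolation=cv2.INTER_CUBIC),alpha=1.6)
cv2.imwrite("pics/u6.png",np.hstack([f(b,230,30),f(a,190,0)]))
s=readout.state();q=s['ee_rot'];print(s['contact_force'],s['torque'],s['joint_positions']);R=Ro.from_quat([q[1],q[2],q[3],q[0]]).as_matrix();print(R);go(.75,.05,.42)
E
```

```text
[-0.6345545   0.04430497 -4.51342932] [0.05151953 0.68245264 0.01972541] [ 0.05988659  0.28151143  1.27717318 -0.02280368  1.01881652 -0.81777014]
[[-0.65568926  0.53292394  0.53484921]
 [ 0.63684637  0.77088746  0.0126184 ]
 [-0.40558391  0.34889052 -0.8448533 ]]
row xyz [-0.0004 -0.0005 -0.0007] twist 0.0 rows>= 0.0 twrows 0.0 curyaw 2.3708 tilt 32.3437783167349
```

View pics/u6.png

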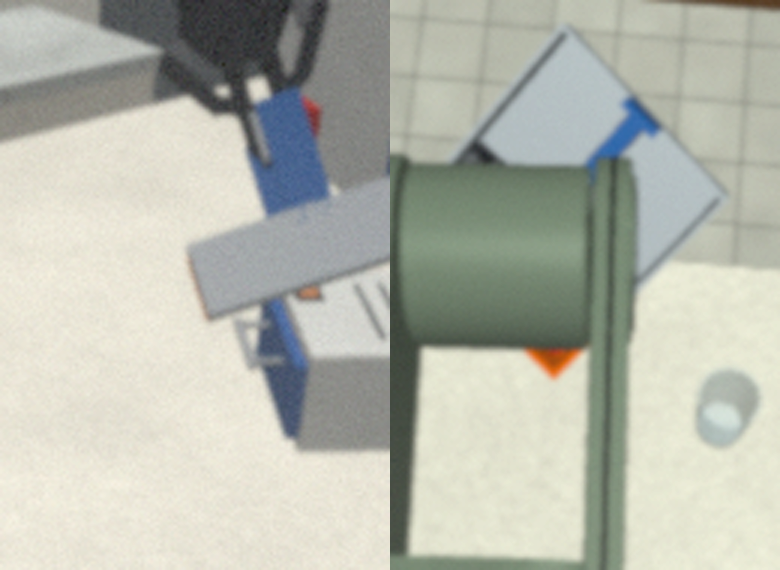

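```bash
python3 - <<'E'
from h import *
go(.68,.33,.42)
E
```

```text
row xyz [ 0.4481  0.3566 -0.0685] twist 0.0 rows>= 6.9 twrows 0.0 curyaw 2.3708 tilt 32.3437783167349
```

>>> send_rows([
  {"x": 0.02, "y": 0.016, "z": -0.003, "twist": 0, "hand": -1},
  {"x": 0.056, "y": 0.045, "z": -0.009, "twist": 0, "hand": -1},
  {"x": 0.1, "y": 0.08, "z": -0.015, "twist": 0, "hand": -1},
  {"x": 0.15, "y": 0.12, "z": -0.023, "twist": 0, "hand": -1},
  {"x": 0.2, "y": 0.16, "z": -0.031, "twist": 0, "hand": -1},
  {"x": 0.25, "y": 0.2, "z": -0.038, "twist": 0, "hand": -1},
  {"x": 0.3, "y": 0.24, "z": -0.046, "twist": 0, "hand": -1},
  {"x": 0.35, "y": 0.28, "z": -0.054, "twist": 0, "hand": -1},
  {"x": 0.39, "y": 0.312, "z": -0.06, "twist": 0, "hand": -1},
  {"x": 0.42, "y": 0.335, "z": -0.065, "twist": 0, "hand": -1},
  {"x": 0.44, "y": 0.35, "z": -0.068, "twist": 0, "hand": -1},
  {"x": 0.448, "y": 0.356, "z": -0.068, "twist": 0, "hand": -1},
  {"x": 0.448, "y": 0.356, "z": -0.068, "twist": 0, "hand": -1},
  {"x": 0.448, "y": 0.356, "z": -0.068, "twist": 0, "hand": -1},
])

```text
t: 25.12
tcp_pos: [0.6805, 0.3291, 0.4193]
ee_rot: [0.26, 0.324, 0.904, 0.099]
contact_force: [0.9, -0.4, -2.9]
opening: 0.0121
```

```bash
python3 - <<'E'
from h import *
import cv2
b=cams.snapshot("scene");a=cams.snapshot("top")
f=lambda im,x0,y0:cv2.convertScaleAbs(cv2.resize(im[y0:y0+190,x0:x0+130],None,fx=3,fy=3,interpolation=cv2.INTER_CUBIC),alpha=1.6)
cv2.imwrite("pics/u7.png",np.hstack([f(b,300,0),f(a,70,40)]))
s=readout.state();q=s['ee_rot'];print(s['contact_force'],s['torque'],s['joint_positions']);go(.75,.05,.42)
for l in("cup0","tote_corner","tote"):
  for d in spotter.pinpoint("top",l): print(l,np.round(d['point'],1),round(d['p'],2))
for d in spotter.boxes_of("top","cup0"): print(np.round(d['rect'],1),round(d['p'],2))
E
```

```text
[-0.12199863  0.15296221 -3.3632764 ] [-0.00858256  0.68186013  0.02526749] [ 0.54773205  0.32183393  1.21980294 -0.30371201  1.11768889 -0.26846686]
row xyz [-0.4461 -0.3544  0.0676] twist 0.0 rows>= 6.9 twrows 0.0 curyaw 2.3693 tilt 32.34792613048486
cup0 [124.6 134.2] 0.64
cup0 [122.1 122.9] 0.54
cup0 [116.2 119.5] 0.44
cup0 [132.9 126.5] 0.38
tote_corner [132.1 128.1] 0.74
tote [ 86.7 126.2] 0.62
[120.9 127.2 132.9 135.1] 0.47
[119.  121.5 130.2 129.8] 0.46
[126.1 122.1 138.7 129.2] 0.39
```

View pics/u7.png

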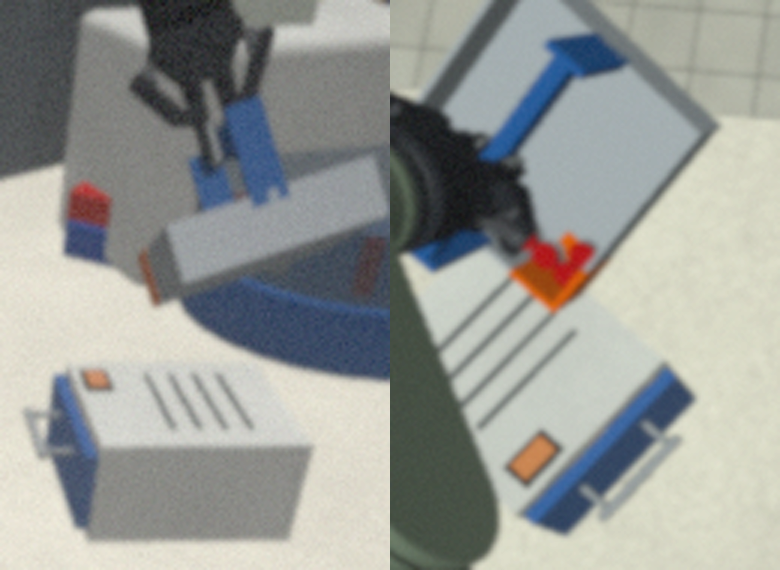

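```bash
python3 - <<'E'
from h import *
import cv2
a=cams.snapshot("top")
cv2.imwrite("pics/u8.png",cv2.convertScaleAbs(cv2.resize(a[100:150,95:160],None,fx=10,fy=10,interpolation=cv2.INTER_CUBIC),alpha=1.6))
print(readout.state()['t'])
E
```

```text
25.4667
```

View pics/u8.png

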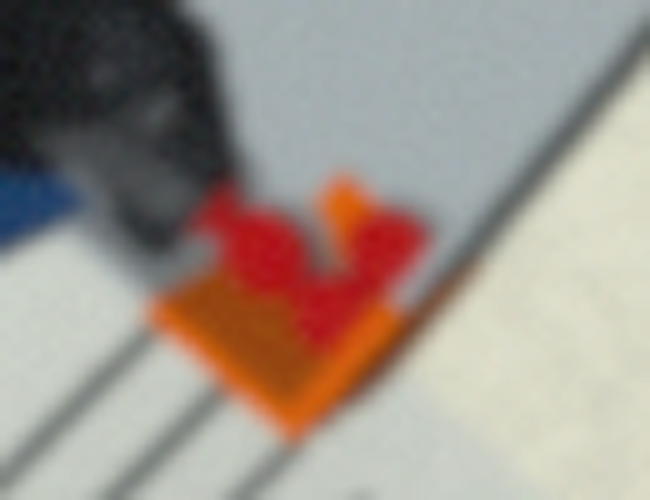

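>>> send_rows([
  {"x": 0, "y": 0, "z": 0, "twist": 0, "hand": -1},
  {"x": 0, "y": 0, "z": 0, "twist": 0, "hand": -1},
  {"x": 0, "y": 0, "z": 0, "twist": 0, "hand": -1},
  {"x": 0, "y": 0, "z": 0, "twist": 0, "hand": -1},
  {"x": 0, "y": 0, "z": 0, "twist": 0, "hand": -1},
  {"x": 0, "y": 0, "z": 0, "twist": 0, "hand": -1},
])

```text
t: 25.97
tcp_pos: [0.6802, 0.329, 0.42]
ee_rot: [0.26, 0.324, 0.904, 0.1]
contact_force: [-0.9, 0.0, -3.7]
opening: 0.012
```

```bash
python3 - <<'E'
from h import *
import cv2
s0=readout.state();a=cams.snapshot("top");b=cams.snapshot("scene");s=readout.state()
print(s['tcp_pos']-s0['tcp_pos'],s['tcp_pos'],s['qvel'],s['contact_force'],s['opening'])
cv2.imwrite("pics/u9.png",np.hstack([cv2.convertScaleAbs(cv2.resize(a[100:150,95:160],None,fx=6,fy=6),alpha=1.6),cv2.convertScaleAbs(cv2.resize(b[110:160,300:365],None,fx=6,fy=6),alpha=1.6)]))
E
```

```text
[ 1.27074695e-05  8.05782081e-06 -2.63618747e-05] [0.6801916  0.32900493 0.41999647] [ 8.32863769e-04  8.76952961e-05 -2.07606922e-03  6.66149124e-04
  2.09189740e-04  6.51779909e-03] [ 0.20401058  0.59722565 -3.76478488] 0.011898480396864634
```

View pics/u9.png

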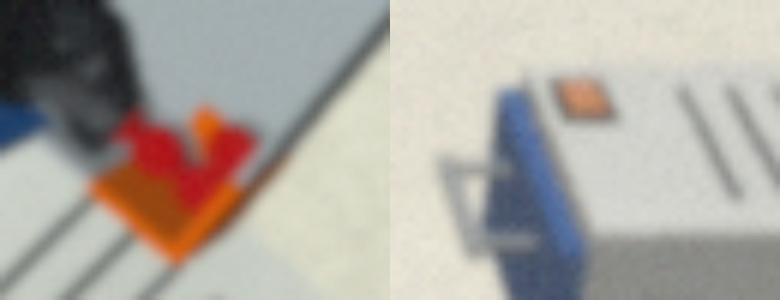

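Four red caps are clustered in the orange corner around (122–134, 117–131) in the top view. The drawer front is flush with the housing and the arm is still, so I'm handing the job in.

```bash
python3 -c "
from cell import order
print(order.sign_off())"
```

```text
the job is handed in; nothing more can be done
None
```

I finished the job and handed it in at about 26 s of the 62 s; no verdict is reported.

- **Pack and drawer:** I stood the reagent pack upright in the open drawer and let go. I then pushed the bar handle until the drawer stopped moving, at about 18 N push. The last pictures show the front panel flush with the housing.
- **Tote:** I lifted it by its handle bar with a 110 N grip. The move rows can only turn the tool about its own axis, so they cannot tilt it directly. I got the tilt by repeatedly reaching just past the arm's limit, about 2° each time, with the orange corner turned to the low side. The tool ended at 32° and I work the tote out to be at about 36°.
- **Last checks:** the arm was still, moving less than 0.1 mm between readings, and the grip was closed on the bar. The wrist was carrying about 3.8 N. The tote was roughly 0.25 m up and touching nothing.
- **Cups:** the close-up shows four red caps clustered in the orange corner, one partly hidden by a finger. I estimate the farthest is about 55 mm from the corner.

**Not confirmed:**
- I could not see the pack once the drawer was shut, so I can't confirm it stayed upright.
- I judged the drawer's shut position from the stop and the pictures, not a joint reading.
- I did not re-measure the wash bottle, tube rack or beaker at the end; no planned path came near them.

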